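# Clamp the hanging stand and hang the drive-unit carriers level

### The job

First make the hanging stand secure: run its captive brass nut clockwise with the fingers until its pointer is at the white tick, then use the wrench to tighten it on to the red tick, and lay the wrench back flat on its black pad. Then hang every drive-unit carrier that is there on the stand, one to a pin, about the middle of the pin, by whichever of its four holes makes it hang level, without disturbing the other things on the bench. Do not use the wrench before the white tick or the fingers after it, and lift no carrier until the nut is tight.

Things in the scene. Friction and masses are not known exactly. Their poses are not given: they have to be found in the camera images.
- carrier_a: Carrier: black plastic plate standing on its foot: 96 mm long (y), 8 thick (x), 100 high, foot 96 x 40 x 6. Origin: centre of underside. Four through holes 14 wide x 16 high at z = 62, y = -30, -10, 10, 30; grip it above z = 70. Plastic 60 g centred at y = 0; steel can 26 dia, 190 g at y = 39.5, 40 long along x, z = 22. Fore-aft symmetric; weights scale together.
- carrier_b: Carrier: grey plastic plate standing on its foot: 96 mm long (y), 8 thick (x), 100 high, foot 96 x 40 x 6. Origin: centre of underside. Four through holes 14 wide x 16 high at z = 62, y = -30, -10, 10, 30; grip it above z = 70. Plastic 60 g centred at y = 0; steel cans 22 dia, 120 g at y = 36 and 17 dia, 60 g at y = -32, 40 long along x, z = 22. Fore-aft symmetric; weights scale together.
- carrier_c: Carrier: blue plastic plate standing on its foot: 96 mm long (y), 8 thick (x), 100 high, foot 96 x 40 x 6. Origin: centre of underside. Four through holes 14 wide x 16 high at z = 62, y = -30, -10, 10, 30; grip it above z = 70. Plastic 60 g centred at y = 0; steel can 26 dia, 190 g at y = -13, 40 long along x, z = 22. Fore-aft symmetric; weights scale together.
- wrench: Open-ended wrench, 150 g, lying flat. Origin: underside of the red grip's centre; grip 70 mm (x) x 16 (y) x 22 high. Head at +x, 10 thick (z 0 to 10): jaw 34.5 wide between prongs, open to +x, flared tips reach x = 130; inner back wall at x = 83; the nut's axis belongs at x = 103.
- pad: Black rubber tool pad, fixed, 220 mm (x) x 110 mm (y) x 6 mm thick; origin at the centre of its underside, z up. The wrench starts on it.
- nut_top (a point): Centre of the top of the brass hex nut on the stand's foot plate, 52 mm above the table; axes of the stand: z up, x from pin tips to posts, y along the posts. Nut 32 mm across flats, 22 high (z 30 to 52), on a steel boss 34 dia; a 15 dia stud shows 7 above it; blue foot plate 10 high. Nothing taller within 100 mm.
- nut (a joint): Nut angle, rad; grows clockwise from above (tightening). At 0 two flats face the stand's +x and -x and the black pointer line, on top and down one corner, points to the stand's +y. White tick on the foot plate: 4.19; red tick: 5.06; hard stop 5.2. Stays where left; takes about 0.12 Nm.
- pin0 (a point): Hanging place on the pin at the -y end of the fixed stand's row of three: on the axis, 175 mm above the table. Steel pin, level, 7 mm dia, along the point's x: free tip with yellow 9 mm bead at x = -35 mm, 12 mm thick post at x = +40, ending 3 above the pin's axis. Pins are 165 mm apart along y.
- pin1 (a point): Hanging place on the pin in the middle of the fixed stand's row of three: on the axis, 175 mm above the table. Steel pin, level, 7 mm dia, along the point's x: free tip with yellow 9 mm bead at x = -35 mm, 12 mm thick post at x = +40, ending 3 above the pin's axis. Pins are 165 mm apart along y.
- pin2 (a point): Hanging place on the pin at the +y (nut) end of the fixed stand's row of three: on the axis, 175 mm above the table. Steel pin, level, 7 mm dia, along the point's x: free tip with yellow 9 mm bead at x = -35 mm, 12 mm thick post at x = +40, ending 3 above the pin's axis. Pins are 165 mm apart along y.
- board: Bystander: small green circuit board, 75 x 50 mm, up to 16 mm high, origin at its underside.
- castor: Bystander: white castor disc, 36 mm in diameter, 22 mm high.
- driver: Bystander: screwdriver with orange handle, lying.
- screws: Bystander: clear jar, 56 mm in diameter, 70 mm high.
- battery: Bystander: blue battery pack 100 x 55 x 35 mm.
- tyre: Bystander: black rubber tyre, 70 mm in diameter, 22 mm high.
- roller: Bystander: orange brush roller 150 mm long, 34 mm in diameter, lying.
Things that resemble listed ones, but are neither listed nor needed, are in the scene too. Several things look just like the carrier_b: the one meant starts farthest to the robot's left. What is shaped like the carrier_c but turquoise is not meant.

How it is judged:
By the outcome, as a careful person would: the job done as asked, in the order asked, and still so for the second after the job is handed in, with the robot touching nothing.
Of carrier_a, carrier_b, carrier_c only 2 to 3 are there at a start; the rules pass over those that are not, and their reading is None.
At some moment in a run one of wrench, carrier_a, carrier_b, carrier_c may be knocked a few centimetres aside while the robot is not near it.
It also fails if it takes over 208 s, if anything falls off the work surface, if the arm or the gripper's body presses on something with over 40 N, if the wrist force passes 120 N, or if a joint passes its speed limit or range.

### The arm

A 6-joint arm with a two-finger parallel gripper is mounted at the origin on the work surface. World frame = base frame: x ahead of the robot, y to its left, z up, the work surface at z = 0. Lengths are in m, angles in degrees, forces in N, time in s.
With the tool pointing down it reaches from about 0.4 to 0.825 m from the base axis. Payload 7 kg.
Tool frame: the origin (TCP) lies at the very end of the fingers, on their centre line; the grasp point (between the pads) lies 19 mm behind it (ctrl.grip_point_offset is the distance from the TCP to the grasp point, in m); x points along the fingers, z is the direction in which the jaws open and shut, and the axes are right-handed (so a half turn about x gives the same grasp; the last joint's range is limited). The gripper opens to 88 mm and grips with 3 to 60 N. Pads are 19 mm wide; open, the fingers measure 130 mm over their backs; the gripper's body (78 mm by 193 mm) begins 47 mm behind the grasp point.
Start: joints at [-53.222, 20.546, 0.682, 0, -70.136, -16.507], TCP at [0.234, -0.633, 0.227] pointing down, gripper open.
Joint ranges: [-176.03, 176.03], [-82.01, 121.73], [-58.28, 71.71], [-173.87, 95.51], [-174.79, -0.11], [-173.66, 173.66]. Speed limits (degrees/s): [136.94, 136.94, 172.46, 180, 180, 180].

### API

Orientations are given as [roll, pitch, yaw] about the fixed x, y, z axes, in that order (R = Rz(yaw) Ry(pitch) Rx(roll)).
In Python, from plant import get_obs, snapshot, calibration, close_job, ctrl gives the robot as it stands.
- The arm moves only by the tool move_arm, never from a script. Its argument "commands" is a list that holds one entry, the list of rows, each a list of 4 numbers: the shift along the tool's x, y, z in cm, then the turn about the tool's x in rad. In form: [[[dx, dy, dz, spin], ...]]. A call has 1 to 8 rows; each row shifts and turns the commanded pose from where the row before left it, along the tool's axes as they then stand; what a row does not reach is not made up. A row lasts 1/10 s, in which the tool goes at most 50 mm and 8.59 degrees, less where a joint would pass 70% of its speed; a pose out of reach is approached as far as the arm can. A call with a gripper value outside its range is refused whole. "jaw" is the finger opening in cm, from 0 to 8.76, set as the call begins (left out, the last holds). The fingers move at their own pace and stop on an object; the grip force is fixed at half the most. Time passes only in rows, so rows that do not move let the fingers close. It gives the time, the measured TCP pose, the force and the opening at its end, in the units of the state.
- get_obs(): the state, without advancing time (a new reading comes with each control period).
- snapshot(name): name is "scene" or "top" or "wrist"; returns (picture, depth): 400x640x3 uint8, red, green, blue; 400x640 float32, m along the optical axis (not along the pixel's ray), 0 where there is no reading.
- calibration(name): a dict with "mtx" (3x3 intrinsics, pixels), "k1" (the pictures are not rectified: a ray, as slopes to the right and down, at radius r is drawn at 1 + k1 r^2 times it, then the intrinsics apply), "T" (4x4, takes a point from camera to world coordinates); the wrist camera has in their place "tool_from_camera" (4x4, takes a point from camera to tool coordinates, whose origin is the TCP and whose axes are the tool frame's). Camera axes: x right, y up, looking along -z (the intrinsics and any distortion apply to the point x, -y, -z); pixel columns grow to the right and rows downward; lengths in m; the calibration is good to about 2 mm. A picture is of the moment at which its call begins: read the wrist's pose just before it. calibration takes no time and is no camera call.
- close_job(): hands the job in, once; it reports no verdict.
The state is a dict: "clock": time; "joint_pos": joint angles; "qvel": joint speeds; "tau": joint torques, N m; "tool_pos": TCP position; "orientation": TCP orientation; "force": force on the tool from outside, world axes, zero at the start; "moment": the same for the moment, N m; "opening": finger opening in m.
Only numpy, scipy, OpenCV 4.12 (cv2) and the standard library are available. Lean on these libraries where they do the work, as an engineer would, in place of code of your own. Each camera call takes 0.05 s, during which the arm holds its last target. There are 200 camera calls.

## Working session

There is one attempt and no reset: what is moved stays moved. The work goes in short steps, Python scripts to look and compute and a tool call to move; the robot and the scene stay as the last step left them, time stands still between calls to the robot, and variables do not carry over. Pictures are saved under pics/ and viewed, about 12 in all and at most 16, crops included, and the job is handed in when it is done.

Besides the shell and the picture viewer there is one more tool, called after "Request:" in YAML: its name, and indented under it one key for each argument. move_arm: Moves the arm, as the interface text tells. Its arguments: {"type":"object","properties":{"commands":{"type":"array"},"jaw":{"type":"number"}},"required":["commands"]}

```bash
ls; mkdir -p pics; cat > h.py <<'E'
import numpy as np,cv2
from plant import get_obs,snapshot,calibration,close_job,ctrl
from scipy.spatial.transform import Rotation as Ro
def TW(o=None):
    o=o or get_obs(); T=np.eye(4); T[:3,:3]=Ro.from_euler('xyz',o['orientation'],degrees=True).as_matrix(); T[:3,3]=o['tool_pos']; return T
def cam(n,o=None):
    c=calibration(n); T=c['T'] if n!='wrist' else TW(o)@c['tool_from_camera']
    return np.array(c['mtx']),c['k1'],np.array(T)
def shot(n):
    o=get_obs(); p,d=snapshot(n); return p,d,cam(n,o)
def rays(c,uv):
    K,k,T=c; uv=np.atleast_2d(uv).astype(float)
    s=cv2.undistortPoints(uv.reshape(-1,1,2),K,np.array([k,0,0,0,0.])).reshape(-1,2)
    d=np.c_[s[:,0],-s[:,1],-np.ones(len(s))]
    return T[:3,3],d@T[:3,:3].T
def onz(c,uv,z):
    o,d=rays(c,uv); return o+d*((z-o[2])/d[:,2])[:,None]
def dep(c,d,uv):
    o,r=rays(c,uv); u=np.atleast_2d(uv).astype(int); return o+r*d[u[:,1],u[:,0]][:,None]
def cloud(c,d):
    v,u=np.mgrid[0:400,0:640]; uv=np.c_[u.ravel(),v.ravel()]; return dep(c,d,uv).reshape(400,640,3)
def proj(c,P):
    K,k,T=c; q=(np.atleast_2d(P)-T[:3,3])@T[:3,:3]; s=np.c_[q[:,0],-q[:,1]]/-q[:,2:]
    s=s*(1+k*(s**2).sum(1))[:,None]; return s@K[:2,:2].T+K[:2,2]
def save(n,p): cv2.imwrite('pics/'+n+'.png',cv2.cvtColor(p,cv2.COLOR_RGB2BGR))
E
python3 - <<'E'
from h import *
o=get_obs();print(o)
for n in('scene','top'):
    p,d,c=shot(n); save(n+'0',p); np.savez(n+'0.npz',p=p,d=d); print(n,c[0].round(1).tolist(),c[1],c[2].round(3).tolist(),d[d>0].min(),d.max())
print(calibration('wrist'), ctrl.grip_point_offset)
E
```

```text
pics
{'clock': 0.0, 'joint_pos': array([-5.32239284e+01,  2.05912072e+01,  6.35901818e-01, -2.12328345e-02,
       -7.01352880e+01, -1.65054027e+01]), 'qvel': array([-0.00500215,  0.00858098, -0.08298931,  0.0425657 , -0.02327042,
       -0.01649064]), 'tau': array([-2.79070860e-03, -5.82718849e+01,  2.93050861e+01,  6.99748546e+00,
        6.72389375e-03, -1.56904480e-04]), 'tool_pos': array([ 0.23366428, -0.63276409,  0.22563792]), 'orientation': array([  4.08159751,  89.90723295, 114.34503566]), 'force': array([ 0.95789547,  0.6684462 , -0.60631582]), 'moment': array([-0.00606553,  0.0115741 , -0.00096788]), 'opening': 0.08773685622779553}
scene [[503.9, 0.0, 320.3], [0.0, 503.9, 186.4], [0.0, 0.0, 1.0]] -0.1123629566324427 [[0.182, -0.795, 0.579, 1.287], [0.983, 0.153, -0.098, -0.103], [-0.01, 0.587, 0.81, 1.202], [0.0, 0.0, 0.0, 1.0]] 0.89071953 3.3833163
top [[493.1, 0.0, 320.7], [0.0, 493.1, 205.9], [0.0, 0.0, 1.0]] 0.0112969751101866 [[0.017, 0.998, -0.068, 0.409], [-1.0, 0.017, -0.003, 0.016], [-0.002, 0.068, 0.998, 1.589], [0.0, 0.0, 0.0, 1.0]] 0.7480923 2.440893
{'mtx': array([[288.33493562,   0.        , 319.47140345],
       [  0.        , 288.33493562, 198.81076347],
       [  0.        ,   0.        ,   1.        ]]), 'k1': 0.0006161541554009492, 'tool_from_camera': array([[-2.03823638e-04,  2.68090004e-01, -9.63393849e-01,
        -1.58354158e-01],
       [-2.02760382e-03,  9.63391778e-01,  2.68089857e-01,
         7.24289820e-02],
       [ 9.99997924e-01,  2.00802409e-03,  3.47218299e-04,
         5.29299621e-04],
       [ 0.00000000e+00,  0.00000000e+00,  0.00000000e+00,
         1.00000000e+00]])} 0.0188
```

View pics/top0.png

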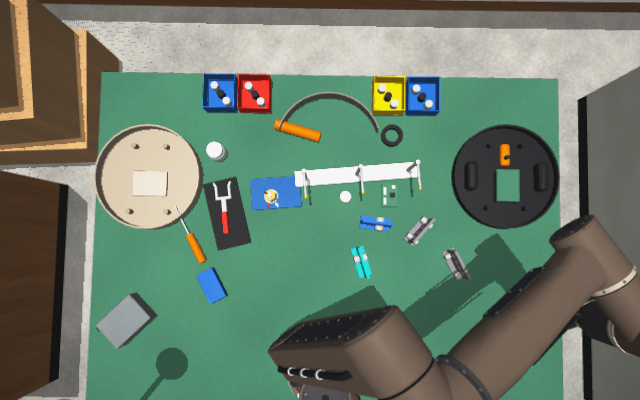

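View pics/scene0.png

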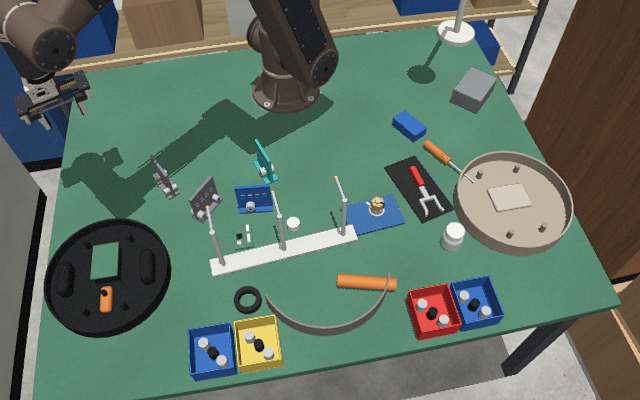

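```bash
python3 - <<'E'
from h import *
t=np.load('top0.npz');s=np.load('scene0.npz')
a=cv2.resize(t['p'][150:290,250:480],None,fx=3.4,fy=3.4,interpolation=cv2.INTER_CUBIC)
b=cv2.resize(s['p'][140:280,140:410],None,fx=2.9,fy=2.9,interpolation=cv2.INTER_CUBIC)
save('crop0',a[:,:782]);save('crop1',b)
ct=cam('top');cs=cam('scene')
for n,c,z in(('top',ct,t),('scene',cs,s)):
    P=cloud(c,z['d']); hsv=cv2.cvtColor(z['p'],cv2.COLOR_RGB2HSV)
    H=P[...,2]
    def rep(name,m):
        k,l,st,ce=cv2.connectedComponentsWithStats(m.astype(np.uint8))
        for i in range(1,k):
            if st[i,4]>=12:
                q=P[l==i]; print(n,name,st[i,4],ce[i].round(0),q.mean(0).round(3),'max',q[:,2].max().round(3), 'ctr of minAreaRect', [np.round(x,3) for x in cv2.minAreaRect((q[:,:2]*1000).astype(np.float32))])
    rep('yellow',(hsv[...,0]>22)&(hsv[...,0]<35)&(hsv[...,1]>110)&(H>.0)&(H<.25)&(P[...,0]>.3))
    R=(H>.07)&(H<.125)&(P[...,0]>.35)&(P[...,0]<.8)&(P[...,1]>-.55)&(P[...,1]<.3)
    rep('high',R)
    rep('bluebase',(hsv[...,0]>103)&(hsv[...,0]<125)&(hsv[...,1]>120)&(H<.04)&(H>.0)&(P[...,0]>.4)&(P[...,0]<.8)&(P[...,1]>-.1))
    rep('red',((hsv[...,0]<6)|(hsv[...,0]>174))&(hsv[...,1]>150)&(P[...,0]<.7)&(H<.06)&(P[...,0]>.3))
E
```

```text
top yellow 1044 [388.  95.] [ 0.88  -0.193  0.022] max 0.067 ctr of minAreaRect [array([ 879.815, -194.095]), array([122.431, 111.209]), np.float64(0.178)]
top yellow 42 [270. 195.] [0.546 0.18  0.052] max 0.059 ctr of minAreaRect [array([546.028, 180.197]), array([26.061, 28.764]), np.float64(57.286)]
top high 16 [411. 166.] [ 0.637 -0.253  0.098] max 0.125 ctr of minAreaRect [array([ 637.391, -252.76 ]), array([11.612,  4.985]), np.float64(25.511)]
top high 97 [378. 222.] [ 0.465 -0.153  0.099] max 0.108 ctr of minAreaRect [array([ 465.817, -152.807]), array([95.583,  8.059]), np.float64(83.754)]
top high 131 [422. 230.] [ 0.443 -0.289  0.096] max 0.107 ctr of minAreaRect [array([ 443.619, -289.962]), array([ 9.318, 94.727]), np.float64(48.578)]
top high 46 [360. 254.] [ 0.369 -0.101  0.099] max 0.107 ctr of minAreaRect [array([ 369.099, -101.507]), array([41.2  ,  8.008]), np.float64(18.039)]
top high 63 [456. 255.] [ 0.369 -0.391  0.094] max 0.11 ctr of minAreaRect [array([ 368.196, -392.52 ]), array([38.55,  8.89]), np.float64(27.776)]
top bluebase 1247 [275. 192.] [0.559 0.167 
[... 1077 characters left out ...]
0.125 ctr of minAreaRect [array([611.146,  71.809]), array([10.634,  8.468]), np.float64(75.574)]
scene high 50 [282. 234.] [ 0.627 -0.092  0.099] max 0.124 ctr of minAreaRect [array([626.644, -92.17 ]), array([ 8.561, 11.948]), np.float64(1.446)]
scene high 41 [218. 249.] [ 0.642 -0.256  0.099] max 0.125 ctr of minAreaRect [array([ 642.505, -256.104]), array([7.761, 9.735]), np.float64(10.939)]
scene bluebase 1290 [374. 216.] [0.565 0.169 0.01 ] max 0.039 ctr of minAreaRect [array([557.565, 167.455]), array([103.82 , 159.017]), np.float64(5.846)]
scene red 163 [416. 176.] [0.462 0.323 0.023] max 0.035 ctr of minAreaRect [array([457.515, 327.899]), array([76.256, 29.593]), np.float64(5.551)]
```

View pics/crop0.png

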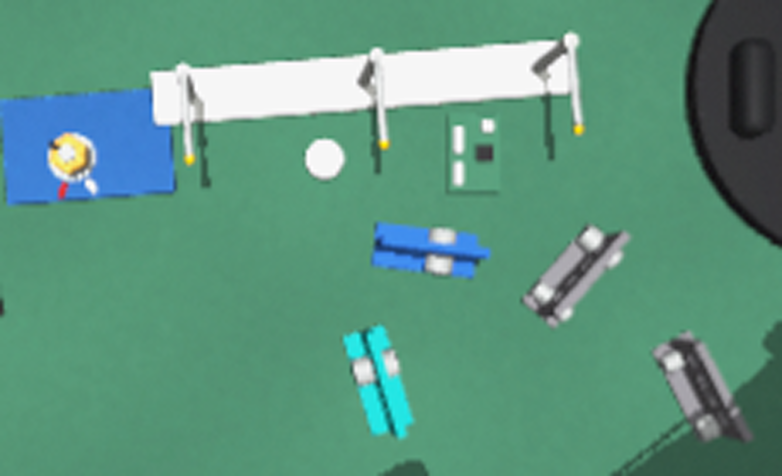

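View pics/crop1.png

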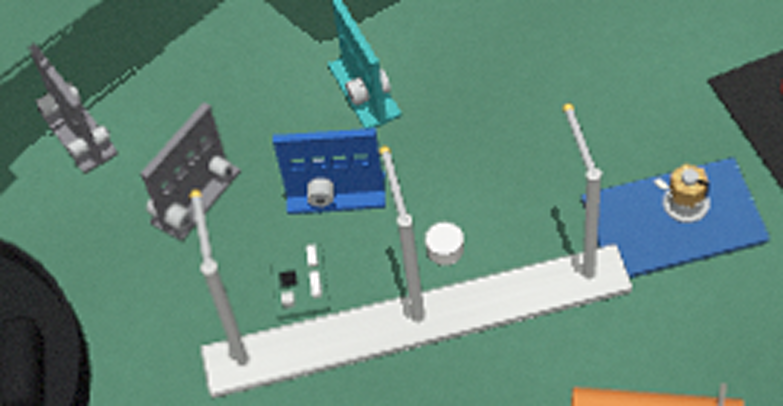

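```bash
cat >> h.py <<'E'
def go(xyz,a=None,o=None):
    """print total tool-frame shift cm to xyz and spin deg to jaw azimuth a (nearest half turn)"""
    o=o or get_obs(); T=TW(o); d=T[:3,:3].T@(np.array(xyz)-T[:3,3])*100; z=T[:3,2]; cur=np.degrees(np.arctan2(z[1],z[0]))
    s=None
    if a is not None: s=-((a-cur+90)%180-90)
    print('t',round(o['clock'],1),'pos',T[:3,3].round(4),'az',cur.round(1),'j',o['joint_pos'].round(0),'F',o['force'].round(1),'op',round(o['opening']*100,2),'| shift',d.round(2),'spin',s if s is None else (round(s,2),round(np.radians(s),3)))
E
python3 - <<'E'
from h import *
go([.50,.15,.25])
E
```

```text
t 0.1 pos [ 0.2336 -0.6328  0.2257] az 110.3 j [-53.  21.   1.  -0. -70. -17.] F [ 0.1 -0.5  0.2] op 8.81 | shift [ -2.34 -52.1   64.21] spin None
```

Request:
move_arm:
  commands:
    - [[-0.3,-3.06,3.78,0],[-0.3,-3.06,3.78,0],[-0.3,-3.06,3.78,0],[-0.3,-3.06,3.78,0],[-0.3,-3.06,3.78,0],[-0.3,-3.06,3.78,0],[-0.3,-3.06,3.78,0],[-0.2,-3.06,3.78,0]]

```text
clock: 0.9
tool_pos: [0.3587, -0.2629, 0.2497]
orientation: [-107.5, 90.0, 2.7]
force: [1.3, 0.3, 0.9]
opening: 0.0875
```

Request:
move_arm:
  commands:
    - [[0,-3.06,3.78,0],[0,-3.06,3.78,0],[0,-3.06,3.78,0],[0,-3.06,3.78,0],[0,-3.06,3.78,0],[0,-3.06,3.78,0],[0,-3.06,3.78,0],[0,-3.06,3.78,0]]

```text
clock: 1.7
tool_pos: [0.4835, 0.1059, 0.2496]
orientation: [-58.6, 90.0, 51.7]
force: [1.2, -0.4, -0.1]
opening: 0.0877
```

```bash
python3 - <<'E'
from h import *
o=get_obs();print(o['force'].round(1));go([.546,.18,.2])
print(TW()[:3,:3].round(3)); p,d,c=shot('wrist');save('w0',p);np.savez('w0.npz',p=p,d=d,T=c[2])
print(proj(c,[.546,.18,.059]),proj(c,TW()[:3,3]))
E
```

```text
[ 1.2 -0.4 -0.1]
t 1.7 pos [0.4835 0.1059 0.2496] az 110.3 j [  35.    2.  -19.   -0.  -68. -105.] F [ 1.2 -0.4 -0.1] op 8.77 | shift [ 4.96 -8.43  4.78] spin None
[[ 0.    -0.938 -0.347]
 [ 0.    -0.347  0.938]
 [-1.    -0.     0.   ]]
[[355.69870244 242.48373065]] [[324.91739079 250.90323751]]
```

View picture.

View pics/w0.png

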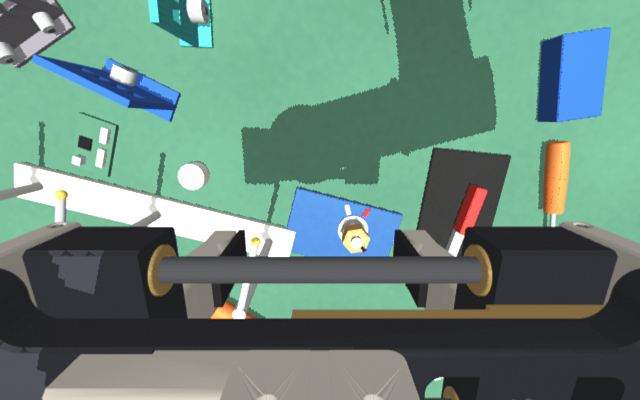

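Request:
move_arm:
  commands:
    - [[0,0,0,-0.149],[0,0,0,-0.149],[0,0,0,-0.149],[0,0,0,-0.149],[0,0,0,-0.149],[0,0,0,-0.149],[0,0,0,-0.149],[0,0,0,-0.149]]

```text
clock: 2.55
tool_pos: [0.4833, 0.1036, 0.2492]
orientation: [18.4, 90.0, -162.7]
force: [0.3, -0.0, -0.4]
opening: 0.0878
```

Request:
move_arm:
  commands:
    - [[0,0,0,-0.149],[0,0,0,-0.149],[0,0,0,-0.149],[0,0,0,-0.149],[0,0,0,-0.149],[0,0,0,-0.149],[0,0,0,-0.149],[0,0,0,-0.149]]

```text
clock: 3.35
tool_pos: [0.4833, 0.1036, 0.2492]
orientation: [-49.8, 90.0, -162.6]
force: [0.4, -0.0, -0.2]
opening: 0.0876
```

Request:
move_arm:
  commands:
    - [[0,0,0,-0.149],[0,0,0,-0.149],[0,0,0,-0.149],[0,0,0,-0.149],[0,0,0,-0.149],[0,0,0,-0.149],[0,0,0,-0.149],[0,0,0,-0.149]]

```text
clock: 4.15
tool_pos: [0.4833, 0.1036, 0.2493]
orientation: [-116.7, 90.0, -161.2]
force: [0.6, 0.4, 0.1]
opening: 0.0876
```

```bash
python3 - <<'E'
from h import *
o=get_obs();print(o['force'].round(1));go([.546,.18,.2])
p,d,c=shot('wrist');np.savez('w1.npz',p=p,d=d,T=c[2])
uv=proj(c,[.546,.18,.052])[0];print(uv)
u,v=uv.astype(int); q=p[max(0,v-50):v+50,max(0,u-60):u+60]; save('w1',cv2.resize(q,None,fx=5,fy=5,interpolation=cv2.INTER_CUBIC))
print(max(0,v-50),max(0,u-60))
P=cloud(c,d); hsv=cv2.cvtColor(p,cv2.COLOR_RGB2HSV)
m=(hsv[...,0]>14)&(hsv[...,0]<35)&(hsv[...,1]>100)&(P[...,2]>.048)&(P[...,2]<.056)&(abs(P[...,0]-.546)<.03)&(abs(P[...,1]-.18)<.03)
print(m.sum(),P[m].mean(0),cv2.minEnclosingCircle((P[m][:,:2]*1000).astype(np.float32)))
m2=(P[...,2]>.0565)&(P[...,2]<.062)&(abs(P[...,0]-.546)<.03)&(abs(P[...,1]-.18)<.03)
print(m2.sum(),P[m2].mean(0),cv2.minEnclosingCircle((P[m2][:,:2]*1000).astype(np.float32)))
E
```

```text
[0.6 0.4 0.1]
t 4.2 pos [0.4833 0.1036 0.2493] az -44.5 j [ 35.   2. -19.  -0. -68. 101.] F [0.6 0.4 0.1] op 8.76 | shift [ 4.92  9.85 -0.88] spin None
[312.43130697  95.19185717]
45 252
11 [0.55194346 0.19257192 0.05214403] ((551.703125, 192.10614013671875), 4.018068790435791)
143 [0.54610314 0.18156053 0.05916004] ((546.1277465820312, 181.42166137695312), 7.370708465576172)
```

View pics/w1.png

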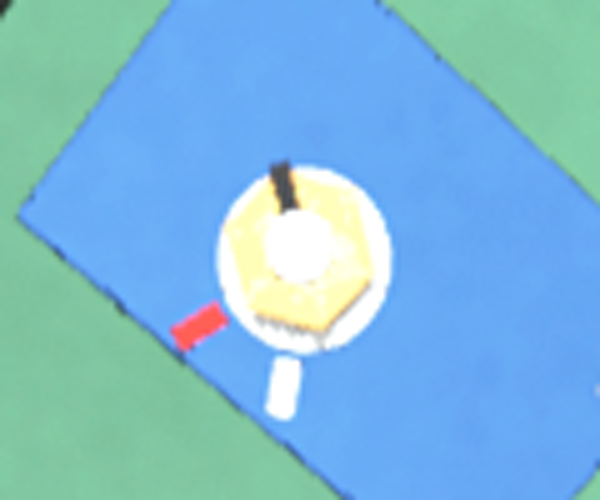

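```bash
cat >> h.py <<'E'
def saved(f):
    z=np.load(f+'.npz'); c=calibration('wrist'); return z['p'],z['d'],(np.array(c['mtx']),c['k1'],z['T'])
C=np.array([.5461,.1815]); 
def azim(P,c=C): return np.degrees(np.arctan2(P[:,1]-c[1],P[:,0]-c[0]))%360
E
python3 - <<'E'
from h import *
p,d,c=saved('w1'); hsv=cv2.cvtColor(p,cv2.COLOR_RGB2HSV); P=cloud(c,d)
near=np.hypot(P[...,0]-C[0],P[...,1]-C[1])
def onpl(m,z):
    v,u=np.nonzero(m); Q=onz(c,np.c_[u,v]+0.0,z); 
    return len(u),azim(Q.mean(0)[None])[0].round(1),np.hypot(*(Q.mean(0)[:2]-C)).round(4)
v,u=np.mgrid[0:400,0:640]
print('dark',onpl((hsv[...,2]<90)&(near<.022),.052))
print('red',onpl(((hsv[...,0]<6)|(hsv[...,0]>172))&(hsv[...,1]>120)&(near<.05),.010))
print('white',onpl((hsv[...,1]<60)&(hsv[...,2]>200)&(near>.02)&(near<.05)&(v>113),.010))
b=(hsv[...,0]>103)&(hsv[...,0]<125)&(hsv[...,1]>100)&(near<.09)&(P[...,2]<.02)
print('boss centre check (z.03?)')
m=(hsv[...,1]<40)&(near<.02)&(P[...,2]>.025)&(P[...,2]<.034);print(m.sum(),P[m].mean(0) if m.sum() else '')
s=[[.611146,.071809],[.626644,-.09217],[.642505,-.256104]]
D=np.array(s[0])-s[2];print('stand y az',np.degrees(np.arctan2(D[1],D[0])),np.hypot(*D))
E
```

```text
dark (14, np.float64(60.7), np.float64(0.0137))
red (48, np.float64(148.7), np.float64(0.0435))
white (167, np.float64(226.0), np.float64(0.2364))
boss centre check (z.03?)
0 
stand y az 95.4627015633411 0.3294090503462223
```

```bash
python3 - <<'E'
from h import *
p,d,c=saved('w1')
f=lambda x,y:(252+x/5-.4,45+y/5-.4)
for n,z,pts in(('ptr',.052,[(281,168),(288,200),(290,210)]),('white',.01,[(286,360),(282,412)]),('red',.01,[(225,310),(178,343)])):
    Q=onz(c,[f(*q) for q in pts],z);print(n,Q.round(4).tolist(),azim(Q).round(1),np.hypot(*(Q[:,:2]-C).T).round(4), dep(c,d,[f(*q) for q in pts])[:,2].round(3))
print(proj(c,[[*C,.059],[*C,.03],[*C,.01]]))
E
```

```text
ptr [[0.5552, 0.1967, 0.052], [0.5515, 0.1908, 0.052], [0.5503, 0.1889, 0.052]] [59.1 59.8 60.5] [0.0178 0.0107 0.0085] [0.053 0.053 0.053]
white [[0.5252, 0.1674, 0.01], [0.5149, 0.1587, 0.01]] [214.  216.2] [0.0253 0.0387] [0.011 0.012]
red [[0.5227, 0.1875, 0.01], [0.5079, 0.1905, 0.01]] [165.6 166.8] [0.0242 0.0392] [0.01  0.011]
[[311.41734058  93.64593817]
 [312.05137879  95.62722629]
 [312.43368913  96.8218946 ]]
```

```bash
python3 - <<'E'
from h import *
go([*C,.15],-30)
E
```

```text
t 4.2 pos [0.4833 0.1036 0.2492] az -44.0 j [ 35.   2. -19.  -0. -68. 101.] F [-1.  -0.3 -0.4] op 8.78 | shift [ 9.92  9.97 -0.88] spin (np.float64(-13.96), np.float64(-0.244))
```

Request:
move_arm:
  commands:
    - [[0,3.32,-0.29,0],[0,3.32,-0.29,0],[0,3.33,-0.3,0],[0,0,0,-0.122],[0,0,0,-0.122],[3.3,0,0,0],[3.3,0,0,0],[3.3,0,0,0]]

```text
clock: 5.0
tool_pos: [0.5475, 0.1806, 0.1494]
orientation: [89.4, 90.0, 58.4]
force: [-0.5, 0.2, 0.7]
opening: 0.088
```

```bash
python3 - <<'E'
from h import *
go([*C,.035],-30)
E
```

```text
t 5.0 pos [0.5475 0.1806 0.1494] az -31.1 j [ 38.  15. -18.  -0. -57. 111.] F [-0.5  0.2  0.7] op 8.8 | shift [11.44  0.   -0.16] spin (np.float64(-1.05), np.float64(-0.018))
```

Request:
move_arm:
  commands:
    - [[3,0,-0.16,-0.018],[3,0,0,0],[2,0,0,0],[2,0,0,0],[1.4,0,0,0],[0,0,0,0]]

```text
clock: 5.6
tool_pos: [0.5448, 0.1805, 0.0343]
orientation: [-116.6, 89.7, -146.6]
force: [-0.2, 0.2, 0.5]
opening: 0.0875
```

Request:
move_arm:
  commands:
    - [[0,0,0,0],[0,0,0,0],[0,0,0,0],[0,0,0,0],[0,0,0,0],[0,0,0,0],[0,0,0,0],[0,0,0,0]]
  jaw: 0

```text
clock: 6.4
tool_pos: [0.5466, 0.1813, 0.0367]
orientation: [-1.2, 90.0, -31.0]
force: [0.2, -0.7, -0.0]
opening: 0.0316
```

```bash
python3 - <<'E'
from h import *
go([*C,.035],-30); print(get_obs()['moment'])
E
```

```text
t 6.4 pos [0.5466 0.1813 0.0367] az -29.8 j [ 38.  22. -25.   0. -43. 112.] F [ 0.2 -0.7 -0. ] op 3.16 | shift [ 0.17 -0.01 -0.05] spin (np.float64(0.18), np.float64(0.003))
[-0.40402656  0.02161503 -0.04549216]
```

Request:
move_arm:
  commands:
    - [[0,0,0,0.14],[0,0,0,0.14],[0,0,0,0.14],[0,0,0,0.14],[0,0,0,0.14],[0,0,0,0.14],[0,0,0,0.14],[0,0,0,0.14]]

```text
clock: 7.2
tool_pos: [0.5468, 0.1809, 0.0367]
orientation: [40.9, 89.9, -53.4]
force: [3.5, -4.5, -0.4]
opening: 0.0312
```

Request:
move_arm:
  commands:
    - [[0,0,0,0.14],[0,0,0,0.14],[0,0,0,0.14],[0,0,0,0.14],[0,0,0,0.14],[0,0,0,0.14],[0,0,0,0.14],[0,0,0,0.14]]

```text
clock: 8.0
tool_pos: [0.5465, 0.1805, 0.0367]
orientation: [67.7, 89.9, -90.8]
force: [2.2, -5.6, 1.5]
opening: 0.0316
```

Request:
move_arm:
  commands:
    - [[0,0,0,0.14],[0,0,0,0.14],[0,0,0,0.14],[0,0,0,0.14],[0,0,0,0.14],[0,0,0,0.14],[0,0,0,0.14],[0,0,0,0]]

```text
clock: 8.8
tool_pos: [0.546, 0.1805, 0.0366]
orientation: [96.1, 89.9, -118.3]
force: [0.8, -5.8, 3.3]
opening: 0.0315
```

```bash
python3 - <<'E'
from h import *
go([*C,.035],125.7); print(get_obs()['moment'])
E
```

```text
t 8.8 pos [0.546  0.1805 0.0366] az 145.5 j [ 38.  22. -25.   0. -43. -72.] F [ 0.8 -5.8  3.3] op 3.15 | shift [ 0.16 -0.08  0.05] spin (np.float64(19.85), np.float64(0.346))
[-2.14881586 -0.35921806 -0.13473761]
```

Request:
move_arm:
  commands:
    - [[0,0,0,0.12],[0,0,0,0.12],[0,0,0,0.06],[0,0,0,0.04],[0,0,0,0],[0,0,0,0]]

```text
clock: 9.4
tool_pos: [0.5459, 0.1807, 0.0366]
orientation: [107.5, 89.9, -126.1]
force: [0.3, -5.3, 3.7]
opening: 0.0317
```

```bash
python3 - <<'E'
from h import *
go([*C,.035],125.7); print(get_obs()['moment'])
E
```

```text
t 9.4 pos [0.5459 0.1807 0.0366] az 126.4 j [ 38.  22. -25.   0. -43. -91.] F [ 0.3 -5.3  3.7] op 3.17 | shift [ 0.16 -0.06  0.06] spin (np.float64(0.74), np.float64(0.013))
[-2.080768   -0.00328415 -0.0981441 ]
```

Request:
move_arm:
  commands:
    - [[0,0,0,0.01],[0,0,0,0]]

```text
clock: 9.6
tool_pos: [0.5459, 0.1806, 0.0366]
orientation: [110.4, 89.9, -123.7]
force: [0.1, -5.4, 3.4]
opening: 0.0316
```

Request:
move_arm:
  commands:
    - [[0,0,0,0],[0,0,0,0],[0,0,0,0],[-3,0,0,0],[-4,0,0,0],[-4,0,0,0],[0,-3.5,0,0],[0,-3.5,0,0]]
  jaw: 8.7

```text
clock: 10.4
tool_pos: [0.6045, 0.2235, 0.1495]
orientation: [-86.3, 89.7, 39.4]
force: [0.4, 0.0, -0.3]
opening: 0.086
```

```bash
python3 - <<'E'
from h import *
go([*C,.035],125.7)
p,d,c=shot('wrist');np.savez('w2.npz',p=p,d=d,T=c[2])
uv=proj(c,[*C,.052])[0];print(uv)
u,v=uv.astype(int); v0=max(0,v-50);u0=max(0,u-60);q=p[v0:v+50,u0:u+60]; save('w2',cv2.resize(q,None,fx=5,fy=5,interpolation=cv2.INTER_CUBIC)); print(u0,v0)
P=cloud(c,d); m2=(P[...,2]>.0565)&(P[...,2]<.062)&(np.hypot(P[...,0]-C[0],P[...,1]-C[1])<.03)
print(m2.sum(),P[m2].mean(0),cv2.minEnclosingCircle((P[m2][:,:2]*1000).astype(np.float32)))
E
```

```text
t 10.4 pos [0.6045 0.2235 0.1495] az 125.7 j [ 38.  21. -10.  -0. -59. -92.] F [ 0.4  0.  -0.3] op 8.6 | shift [ 1.141e+01  7.250e+00 -1.000e-02] spin (np.float64(-0.0), np.float64(-0.0))
[318.62333983 118.40143832]
258 68
264 [0.54550863 0.18118636 0.0591407 ] ((545.5389404296875, 181.1669158935547), 7.449829578399658)
```

View pics/w2.png

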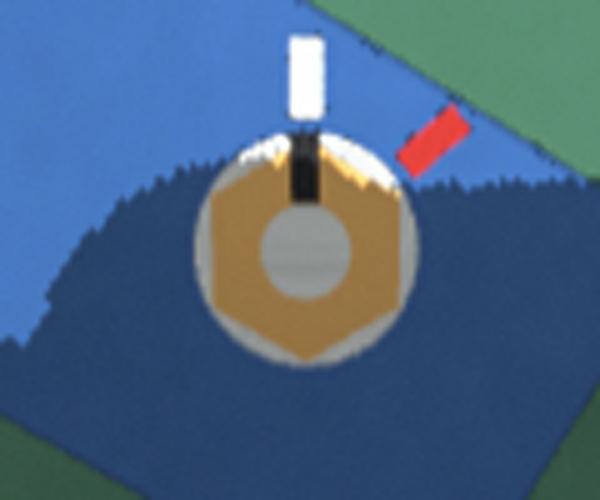

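```bash
sed -i 's/^C=.*/C=np.array([.5458,.1813])/' h.py; python3 - <<'E'
from h import *
go([.41,.315,.2])
E
```

```text
t 10.4 pos [0.6083 0.2262 0.1476] az 125.8 j [ 38.  21.  -9.   0. -59. -92.] F [8.3 3.9 2.7] op 8.62 | shift [-5.31 10.87 18.8 ] spin None
```

Request:
move_arm:
  commands:
    - [[-2,0,0,0],[-3.3,0,0,0],[0,1.8,3.13,-0.147],[0,2.18,2.7,-0.147],[0,2.5,2.2,-0.147],[0,2.8,1.8,-0.147],[0,3.0,1.4,-0.147],[0,3.1,1.0,-0.147]]

```text
clock: 11.25
tool_pos: [0.4323, 0.1679, 0.1995]
orientation: [-84.1, 90.0, 92.6]
force: [0.3, -0.1, 1.6]
opening: 0.087
```

Request:
move_arm:
  commands:
    - [[0,0,0,-0.147],[0,0,0,-0.147],[0,0,0,-0.147],[0,0,0,-0.147],[0,0,0,-0.147],[0,0,0,-0.147],[0,0,0,-0.147],[0,0,0,-0.147]]

```text
clock: 12.05
tool_pos: [0.4337, 0.1683, 0.1995]
orientation: [-144.7, 90.0, 99.3]
force: [-0.5, -0.6, 0.1]
opening: 0.0873
```

```bash
python3 - <<'E'
from h import *
go([.41,.315,.2],-82)
E
```

```text
t 12.1 pos [0.4337 0.1683 0.1995] az -116.0 j [ 46.   2. -27.  -0. -61.  18.] F [-0.5 -0.6  0.1] op 8.73 | shift [ -0.05  -8.57 -12.14] spin (np.float64(-34.04), np.float64(-0.594))
```

Request:
move_arm:
  commands:
    - [[0,-2.9,-4.0,0],[0,-2.9,-4.1,0],[0,-2.8,-4.0,0],[0,0,0,-0.147],[0,0,0,-0.147],[0,0,0,-0.15],[0,0,0,-0.15],[0,0,0,0]]

```text
clock: 12.85
tool_pos: [0.4105, 0.3148, 0.1994]
orientation: [-142.2, 90.0, 135.6]
force: [0.9, -0.2, -0.5]
opening: 0.0867
```

```bash
python3 - <<'E'
from h import *
go([.41,.315,.2],-82)
p,d,c=shot('wrist');np.savez('w3.npz',p=p,d=d,T=c[2]);save('w3',p)
P=cloud(c,d); hsv=cv2.cvtColor(p,cv2.COLOR_RGB2HSV)
m=((hsv[...,0]<7)|(hsv[...,0]>173))&(hsv[...,1]>120)&(P[...,2]>.024)&(P[...,2]<.034)&(abs(P[...,0]-.46)<.07)&(abs(P[...,1]-.325)<.06)
print(m.sum(),P[m].mean(0),cv2.minAreaRect((P[m][:,:2]*1000).astype(np.float32)))
h=(P[...,2]>.012)&(P[...,2]<.022)&(P[...,0]>.5)&(P[...,0]<.62)&(abs(P[...,1]-.335)<.06)
print(h.sum(),P[h].mean(0),P[h].min(0),P[h].max(0),cv2.minAreaRect((P[h][:,:2]*1000).astype(np.float32)))
E
```

```text
t 12.8 pos [0.4105 0.3148 0.1994] az -82.2 j [ 59.   7. -21.  -0. -62.  39.] F [ 0.9 -0.2 -0.5] op 8.67 | shift [-0.06 -0.05 -0.03] spin (np.float64(-0.23), np.float64(-0.004))
859 [0.4599581  0.32442844 0.02799272] ((459.4485778808594, 324.15087890625), (68.51981353759766, 14.980620384216309), 7.24173641204834)
1448 [0.54443821 0.33512636 0.01611641] [0.5000444  0.30966318 0.01211134] [0.5919941  0.36874873 0.01905229] ((544.5704956054688, 335.4391174316406), (89.63908386230469, 57.61537170410156), 6.500746250152588)
```

View pics/w3.png

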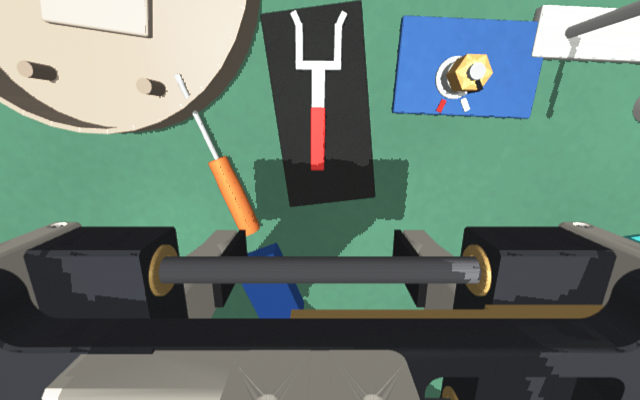

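```bash
python3 - <<'E'
from h import *
p,d,c=saved('w3'); print(dep(c,d,[[220,165],[250,225],[240,180],[245,210]]).round(3))
go([.4597,.3243,.009],-82.8)
E
```

```text
[[ 0.415  0.433  0.024]
 [ 0.345  0.393  0.024]
 [ 0.394  0.415 -0.002]
 [ 0.363  0.401  0.023]]
t 12.9 pos [0.4106 0.3147 0.1995] az -82.6 j [ 59.   7. -21.  -0. -62.  38.] F [0.5 0.6 0.1] op 8.65 | shift [19.04  5.   -0.32] spin (np.float64(0.24), np.float64(0.004))
```

Request:
move_arm:
  commands:
    - [[0,2.5,-0.16,0.004],[0,2.5,-0.16,0],[4,0,0,0],[4,0,0,0],[4,0,0,0],[3,0,0,0],[2,0,0,0],[0,0,0,0]]
  jaw: 4.5

```text
clock: 13.7
tool_pos: [0.4585, 0.3224, 0.0266]
orientation: [-46.6, 89.7, -129.5]
force: [-0.3, -0.6, 0.4]
opening: 0.0452
```

```bash
python3 - <<'E'
from h import *
go([.4597,.3243,.009],-82.8)
E
```

```text
t 13.7 pos [0.4585 0.3224 0.0266] az -82.9 j [ 55.  22. -27.  -0. -41.  42.] F [-0.3 -0.6  0.4] op 4.52 | shift [ 1.76  0.15 -0.18] spin (np.float64(-0.1), np.float64(-0.002))
```

Request:
move_arm:
  commands:
    - [[1,0,0,0],[1,0,0,0],[0,0,0,0],[0,0,0,0]]

```text
clock: 14.1
tool_pos: [0.4601, 0.3244, 0.01]
orientation: [130.5, 90.0, 47.9]
force: [0.0, 0.4, -0.0]
opening: 0.045
```

```bash
python3 - <<'E'
from h import *
go([.4597,.3243,.009],-82.8)
E
```

```text
t 14.1 pos [0.4601 0.3244 0.01  ] az -82.7 j [ 55.  24. -28.   0. -39.  42.] F [ 0.   0.4 -0. ] op 4.5 | shift [ 0.1  -0.04  0.  ] spin (np.float64(0.12), np.float64(0.002))
```

Request:
move_arm:
  commands:
    - [[0,0,0,0],[0,0,0,0],[0,0,0,0],[0,0,0,0],[0,0,0,0],[0,0,0,0]]
  jaw: 0

```text
clock: 14.7
tool_pos: [0.46, 0.3242, 0.0098]
orientation: [131.1, 90.0, 48.4]
force: [-0.4, 0.3, 2.1]
opening: 0.0156
```

Request:
move_arm:
  commands:
    - [[-1,0,0,0],[-2,0,0,0],[-3,0,0,0],[-3,0,0,0],[0,0,0,0],[0,0,0,0]]

```text
clock: 15.3
tool_pos: [0.4599, 0.3244, 0.1005]
orientation: [147.9, 89.9, 65.2]
force: [-0.3, 0.4, -2.5]
opening: 0.0154
```

```bash
python3 - <<'E'
from h import *
f=np.radians(-24.5)
T=np.r_[C-.165*np.array([np.cos(f),np.sin(f)]),.1]
print(T);go(T,-114.5)
E
```

```text
[0.39565639 0.24972439 0.1       ]
t 15.3 pos [0.4599 0.3244 0.1005] az -82.7 j [ 55.  17. -23.  -0. -50.  42.] F [-0.3  0.4 -2.5] op 1.54 | shift [ 0.03 -7.33  6.59] spin (np.float64(31.83), np.float64(0.556))
```

Request:
move_arm:
  commands:
    - [[0,-2.44,2.2,0],[0,-2.44,2.2,0],[0,-2.45,2.19,0],[0,0,0,0.14],[0,0,0,0.14],[0,0,0,0.14],[0,0,0,0.136],[0,0,0,0]]

```text
clock: 16.1
tool_pos: [0.395, 0.2487, 0.0986]
orientation: [-18.1, 89.9, -132.8]
force: [-1.3, -0.1, -1.2]
opening: 0.0153
```

```bash
python3 - <<'E'
from h import *
f=np.radians(-24.5)
T=np.r_[C-.165*np.array([np.cos(f),np.sin(f)]),.04]
go(T,-114.5)
p,d,c=shot('wrist');np.savez('w4.npz',p=p,d=d,T=c[2])
P=cloud(c,d); hsv=cv2.cvtColor(p,cv2.COLOR_RGB2HSV)
X=TW(); y=X[:3,1]; z=X[:3,2]; q=P-X[:3,3]
ly=q@y; lz=q@z
for lo,hi in((.01,.035),(.045,.06),(.085,.11),(.11,.128)):
    m=(ly>lo)&(ly<hi)&(abs(lz)<.035)&(P[...,2]>.075)&(P[...,2]<.14); print(lo,m.sum(),lz[m].min().round(4),lz[m].max().round(4),np.median(P[...,2][m]).round(4),np.percentile(P[...,2][m],95).round(4))
m=(abs(lz)<.04)&(P[...,2]>.08)&(P[...,2]<.12)&(ly>.09);print('tip',ly[m].max())
u,v=proj(c,X[:3,3]+.1*y)[0].astype(int);print(u,v);save('w4',cv2.resize(p[:240,170:470],None,fx=2.2,fy=2.2))
E
```

```text
t 16.1 pos [0.395  0.2487 0.0986] az -114.6 j [ 56.   8. -35.  -0. -47.   9.] F [-1.3 -0.1 -1.2] op 1.53 | shift [ 5.86  0.02 -0.14] spin (np.float64(-0.15), np.float64(-0.003))
0.01 2055 -0.0194 0.0194 0.1167 0.1293
0.045 752 -0.0064 0.0074 0.1049 0.1059
0.085 1869 -0.0238 0.0252 0.1046 0.1058
0.11 1082 -0.0268 0.0286 0.1047 0.1058
tip 0.12445291881347526
318 59
```

View pics/w4.png

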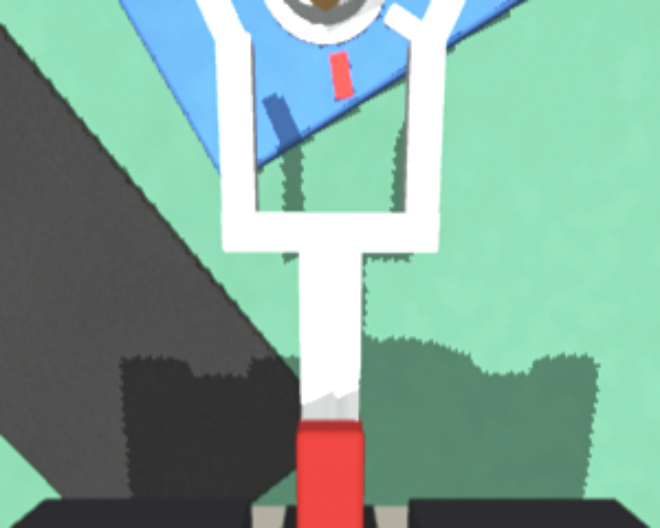

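Request:
move_arm:
  commands:
    - [[2,0,-0.1,0],[2,0,-0.05,0],[1.5,0,0,0],[0.4,0,0,0],[0,0,0,0],[0,0,0,0]]

```text
clock: 16.75
tool_pos: [0.3965, 0.2511, 0.041]
orientation: [149.4, 90.0, 35.0]
force: [0.2, 0.3, -1.4]
opening: 0.016
```

```bash
python3 - <<'E'
from h import *
f=np.radians(-24.5)
T=np.r_[C-.103*np.array([np.cos(f),np.sin(f)]),.039]
go(T,-114.5)
E
```

```text
t 16.8 pos [0.3965 0.2511 0.041 ] az -114.4 j [ 56.  14. -38.   0. -38.   9.] F [ 0.2  0.3 -1.4] op 1.6 | shift [0.2  6.18 0.17] spin (np.float64(0.08), np.float64(0.001))
```

Request:
move_arm:
  commands:
    - [[0.2,0,0.1,0],[0,1,0,0],[0,1,0,0],[0,1,0,0],[0,1,0,0],[0,1,0,0],[0,0.6,0,0],[0,0.5,0,0]]

```text
clock: 17.55
tool_pos: [0.4519, 0.2241, 0.0384]
orientation: [-21.4, 90.0, -135.9]
force: [0.9, -0.3, -1.9]
opening: 0.0154
```

Request:
move_arm:
  commands:
    - [[0,0,0,0],[0,0,0,0]]

```text
clock: 17.75
tool_pos: [0.4512, 0.2245, 0.0385]
orientation: [-34.0, 90.0, -148.5]
force: [-0.5, -0.2, -1.6]
opening: 0.0157
```

```bash
python3 - <<'E'
from h import *
f=np.radians(-24.5)
T=np.r_[C-.103*np.array([np.cos(f),np.sin(f)]),.038]
go(T,-114.5);print(get_obs()['moment'])
p,d,c=shot('wrist');np.savez('w5.npz',p=p,d=d,T=c[2]);save('w5',cv2.resize(p[:220,190:450],None,fx=2.5,fy=2.5))
E
```

```text
t 17.8 pos [0.4512 0.2245 0.0385] az -114.5 j [ 49.  17. -34.  -0. -39.  17.] F [-0.5 -0.2 -1.6] op 1.57 | shift [0.05 0.1  0.01] spin (np.float64(-0.02), np.float64(-0.0))
[-0.00613693  0.24315646  0.00123422]
```

View pics/w5.png

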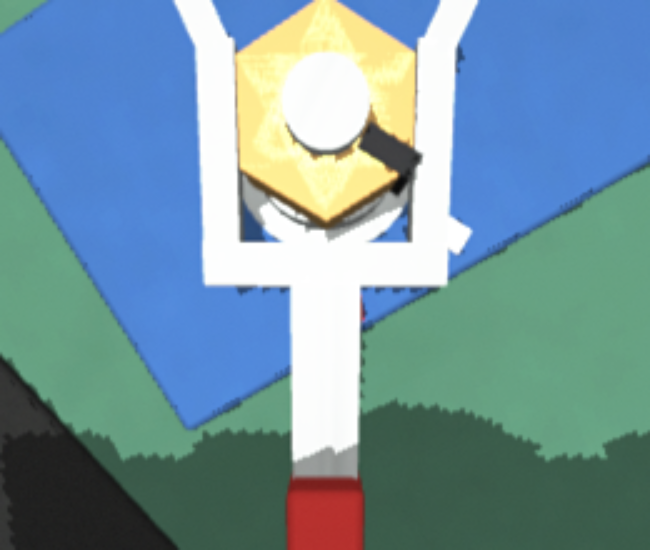

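Request:
move_arm:
  commands:
    - [[0,0.019,-0.624,0.06],[0,0.019,-0.624,0.06],[0,0.019,-0.624,0.06],[0,0.019,-0.624,0.06],[0,0.019,-0.624,0.06],[0,0.019,-0.624,0.06],[0,0.019,-0.624,0.06]]

```text
clock: 18.5
tool_pos: [0.4768, 0.2597, 0.0386]
orientation: [9.1, 90.0, -129.6]
force: [-0.9, 0.1, -2.0]
opening: 0.016
```

Request:
move_arm:
  commands:
    - [[0,0.019,-0.624,0.06],[0,0.019,-0.624,0.06],[0,0.019,-0.624,0.06],[0,0.019,-0.624,0.06],[0,0.019,-0.624,0.06],[0,0.019,-0.624,0.06],[0,0.019,-0.624,0.06],[0,0,0,0]]

```text
clock: 19.3
tool_pos: [0.5151, 0.2812, 0.0385]
orientation: [179.3, 90.0, 16.6]
force: [0.5, 1.0, -0.5]
opening: 0.0156
```

```bash
cat >> h.py <<'E'
def nutlook(n):
    p,d,c=shot('wrist');np.savez(n+'.npz',p=p,d=d,T=c[2]);save(n,cv2.resize(p[:220,190:450],None,fx=2.5,fy=2.5))
    hsv=cv2.cvtColor(p,cv2.COLOR_RGB2HSV); v,u=np.mgrid[0:400,0:640]
    Q=onz(c,np.c_[u.ravel(),v.ravel()],.052).reshape(400,640,3); r=np.hypot(Q[...,0]-C[0],Q[...,1]-C[1])
    m=(hsv[...,2]<95)&(r<.016)&(r>.0085)
    if m.sum(): a=np.radians(azim(Q[m])); a=np.degrees(np.arctan2(np.sin(a).mean(),np.cos(a).mean())); print('ptr px',m.sum(),'az',a.round(1),'theta',(95.46-a)%360, 'red at 289.9')
E
python3 - <<'E'
from h import *
f=np.radians(-24.5-48.1)
T=np.r_[C-.104*np.array([np.cos(f),np.sin(f)]),.038]
go(T,-114.5-48.1);print(get_obs()['moment']); nutlook('w6')
E
```

```text
t 19.3 pos [0.5151 0.2812 0.0385] az -162.7 j [ 48.  23. -23.   0. -44. -30.] F [ 0.5  1.  -0.5] op 1.56 | shift [0.05 0.05 0.06] spin (np.float64(-0.06), np.float64(-0.001))
[0.39502971 0.22956439 0.03423726]
ptr px 166 az 179.5 theta 275.9980967923907 red at 289.9
```

View pics/w6.png

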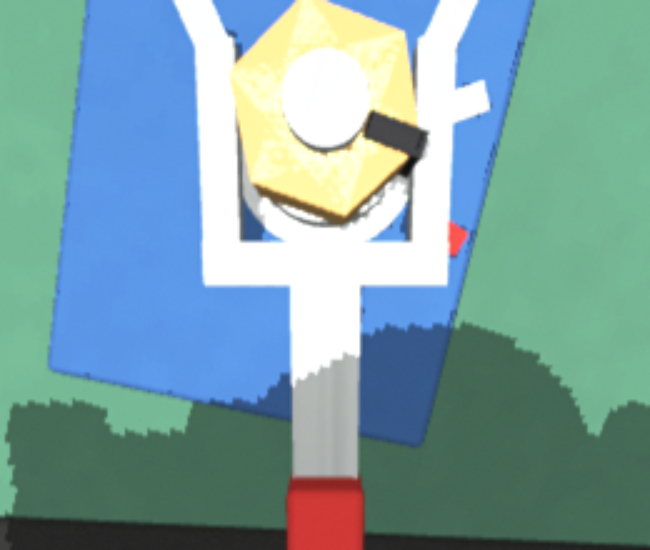

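```bash
python3 - <<'E'
from h import *
for n in('w5','w6'):
    p,d,c=saved(n);hsv=cv2.cvtColor(p,cv2.COLOR_RGB2HSV); v,u=np.mgrid[0:400,0:640]
    Q=onz(c,np.c_[u.ravel(),v.ravel()],.052).reshape(400,640,3); r=np.hypot(Q[...,0]-C[0],Q[...,1]-C[1])
    for lo,hi in((.009,.012),(.012,.015),(.009,.0165)):
        m=(hsv[...,2]<95)&(r<hi)&(r>lo)&(hsv[...,1]<120); a=np.radians(azim(Q[m])); a=np.degrees(np.arctan2(np.sin(a).mean(),np.cos(a).mean())); print(n,lo,m.sum(),((95.46-a)%360).round(1))
    # stud centre
    P=cloud(c,d); m2=(P[...,2]>.0565)&(P[...,2]<.062)&(np.hypot(P[...,0]-C[0],P[...,1]-C[1])<.02); print(cv2.minEnclosingCircle((P[m2][:,:2]*1000).astype(np.float32)))
E
```

```text
w5 0.009 71 238.9
w5 0.012 69 239.3
w5 0.009 175 239.1
((545.82177734375, 181.25790405273438), 7.678528785705566)
w6 0.009 66 275.6
w6 0.012 67 276.2
w6 0.009 164 275.9
((545.6482543945312, 181.2283477783203), 7.710046768188477)
```

Request:
move_arm:
  commands:
    - [[0,0.019,-0.624,0.06],[0,0.019,-0.624,0.06],[0,0.019,-0.624,0.06],[0,0.013,-0.52,0.05],[0,0.001,-0.16,0.016],[0,0,0,0],[0,0,0,0]]

```text
clock: 20.05
tool_pos: [0.5399, 0.2856, 0.0387]
orientation: [-133.0, 90.0, 50.3]
force: [0.9, 2.2, -1.7]
opening: 0.0158
```

```bash
python3 - <<'E'
from h import *
f=np.radians(-24.5-62.2)
T=np.r_[C-.104*np.array([np.cos(f),np.sin(f)]),.038]
go(T,-114.5-62.2);print(get_obs()['moment']); nutlook('w7')
E
```

```text
t 20.1 pos [0.5399 0.2856 0.0387] az -176.6 j [ 46.  25. -20.  -0. -45. -43.] F [ 0.9  2.2 -1.7] op 1.58 | shift [0.07 0.05 0.01] spin (np.float64(0.08), np.float64(0.001))
[ 0.73980955 -0.00626928  0.11201659]
ptr px 79 az 166.2 theta 289.2889190719785 red at 289.9
```

Request:
move_arm:
  commands:
    - [[0,0.01,0.468,-0.045],[0,0.01,0.468,-0.045],[0,0,0,0],[0,-1,0,0],[0,-1.5,0,0],[0,-2,0,0],[0,-2,0,0],[0,0,0,0]]

```text
clock: 20.9
tool_pos: [0.521, 0.3525, 0.0385]
orientation: [-143.4, 89.9, 45.2]
force: [0.7, -0.2, -1.6]
opening: 0.0158
```

```bash
python3 - <<'E'
from h import *
go([.46,.3243,.1],-82.8); nutlook('w8')
E
```

```text
t 20.9 pos [0.521  0.3525 0.0385] az -171.4 j [ 52.  26. -18.   0. -46. -43.] F [ 0.7 -0.2 -1.6] op 1.58 | shift [-6.16  1.88  6.45] spin (np.float64(-88.63), np.float64(-1.547))
```

View pics/w8.png

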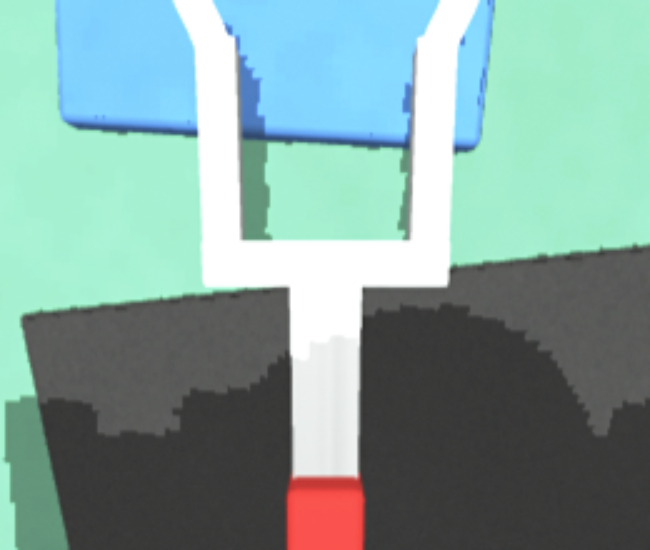

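Request:
move_arm:
  commands:
    - [[-3,0,0,0],[-3.2,0,0,0],[0,0.94,3.22,0],[0,0.94,3.22,0],[0,0,0,-0.14],[0,0,0,-0.14],[0,0,0,-0.14],[0,0,0,-0.14]]

```text
clock: 21.75
tool_pos: [0.4599, 0.3209, 0.1006]
orientation: [-32.3, 90.0, -171.5]
force: [0.3, -0.1, -2.1]
opening: 0.0157
```

Request:
move_arm:
  commands:
    - [[0,0,0,-0.14],[0,0,0,-0.14],[0,0,0,-0.14],[0,0,0,-0.14],[0,0,0,-0.14],[0,0,0,-0.14],[0,0,0,-0.14],[0,0,0,0]]

```text
clock: 22.55
tool_pos: [0.46, 0.3208, 0.1005]
orientation: [-60.2, 90.0, -143.4]
force: [-0.0, 0.0, -2.0]
opening: 0.0156
```

```bash
python3 - <<'E'
from h import *
go([.46,.3243,.0105],-82.8)
E
```

```text
t 22.6 pos [0.46   0.3208 0.1005] az -83.2 j [ 55.  17. -23.  -0. -50.  42.] F [-0.  0. -2.] op 1.56 | shift [ 9.    0.04 -0.35] spin (np.float64(-0.42), np.float64(-0.007))
```

Request:
move_arm:
  commands:
    - [[3,0,-0.35,-0.007],[3,0,0,0],[1.8,0,0,0],[0.8,0,0,0],[0.4,0,0,0],[0,0,0,0],[0.05,0,0,0],[0,0,0,0]]

```text
clock: 23.35
tool_pos: [0.4602, 0.3246, 0.011]
orientation: [135.6, 89.9, 52.6]
force: [0.1, -0.5, -1.5]
opening: 0.016
```

```bash
python3 - <<'E'
from h import *
go([.46,.3243,.010],-82.8)
E
```

```text
t 23.4 pos [0.4602 0.3246 0.011 ] az -83.0 j [ 55.  23. -28.   0. -39.  42.] F [ 0.1 -0.5 -1.5] op 1.6 | shift [ 0.1  -0.03  0.02] spin (np.float64(-0.16), np.float64(-0.003))
```

Request:
move_arm:
  commands:
    - [[0.1,0,0,0],[0,0,0,0]]

```text
clock: 23.55
tool_pos: [0.4602, 0.3245, 0.0097]
orientation: [133.3, 89.9, 50.3]
force: [-1.3, -0.6, 2.3]
opening: 0.0157
```

Request:
move_arm:
  commands:
    - [[0,0,0,0],[0,0,0,0],[0,0,0,0],[-2,0,0,0],[-4,0,0,0],[-4.5,0,0,0],[-4.5,0,0,0],[-4,0,0,0]]
  jaw: 4.5

```text
clock: 24.35
tool_pos: [0.4599, 0.324, 0.2015]
orientation: [125.7, 89.9, 42.8]
force: [0.4, 0.4, 0.1]
opening: 0.0451
```

```bash
python3 - <<'E'
from h import *
go([.457,.17,.2])
p,d,c=shot('wrist');np.savez('w9.npz',p=p,d=d,T=c[2])
P=cloud(c,d); hsv=cv2.cvtColor(p,cv2.COLOR_RGB2HSV)
m=((hsv[...,0]<7)|(hsv[...,0]>173))&(hsv[...,1]>120)&(P[...,2]>.02)&(P[...,2]<.034)&(abs(P[...,0]-.46)<.07)&(abs(P[...,1]-.325)<.06)
print(m.sum(),P[m].mean(0),cv2.minAreaRect((P[m][:,:2]*1000).astype(np.float32)))
h=(P[...,2]>.010)&(P[...,2]<.024)&(P[...,0]>.5)&(P[...,0]<.62)&(abs(P[...,1]-.335)<.06)
print(h.sum(),P[h].mean(0),P[h].min(0),P[h].max(0))
E
```

```text
t 24.4 pos [0.4599 0.324  0.2015] az -82.9 j [ 55.  11. -16.   0. -63.  42.] F [0.4 0.4 0.1] op 4.51 | shift [ 0.14 -2.18 15.25] spin None
774 [0.46080787 0.32513926 0.02793587] ((459.60723876953125, 324.7340087890625), (68.74813842773438, 15.37031364440918), 6.664924144744873)
1280 [0.54466967 0.335562   0.01610805] [0.50008153 0.31046845 0.01122449] [0.59187406 0.36909356 0.01848017]
```

Request:
move_arm:
  commands:
    - [[0,-0.55,3.8,0],[0,-0.55,3.8,0],[0,-0.55,3.8,0],[0,-0.55,3.8,0],[0,0,0,0],[0,0,0,0]]
  jaw: 8.7

```text
clock: 25.0
tool_pos: [0.4568, 0.1698, 0.1992]
orientation: [126.2, 90.0, 43.1]
force: [-0.8, 0.2, -0.4]
opening: 0.085
```

```bash
python3 - <<'E'
from h import *
go([.45,-.06,.26],185); nutlook('w10')
p,d,c=saved('w10'); u,v=proj(c,[*C,.03])[0].astype(int);print(u,v); save('w10',cv2.resize(p[max(0,v-45):v+45,u-60:u+60],None,fx=5,fy=5,interpolation=cv2.INTER_CUBIC))
P=cloud(c,d); hsv=cv2.cvtColor(p,cv2.COLOR_RGB2HSV); r=np.hypot(P[...,0]-C[0],P[...,1]-C[1])
m=((hsv[...,0]<6)|(hsv[...,0]>172))&(hsv[...,1]>120)&(r<.05)&(P[...,2]<.02); print('red az',m.sum(),azim(P[m].mean(0)[None]))
E
```

```text
t 25.0 pos [0.4568 0.1698 0.1992] az -83.0 j [ 44.   4. -25.   0. -61.  53.] F [-0.8  0.2 -0.4] op 8.5 | shift [-6.09 -3.46 22.73] spin (np.float64(-88.04), np.float64(-1.537))
ptr px 32 az 165.6 theta 289.88881704178965 red at 289.9
319 101
red az 57 [165.39253386]
```

View pics/w10.png

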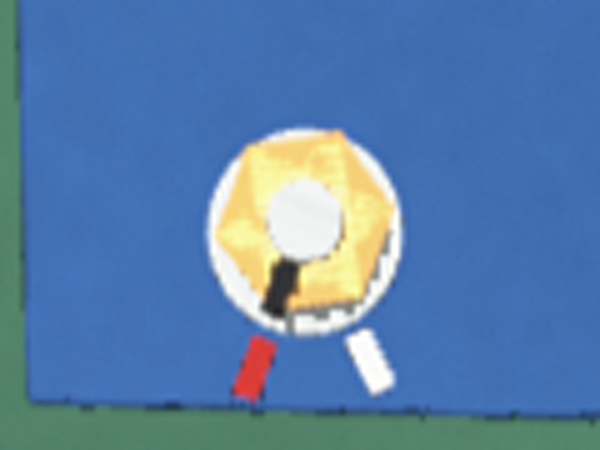

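Request:
move_arm:
  commands:
    - [[-3,0,0,0],[-3,0,0,0],[0,-0.6,4,0],[0,-0.6,4,0],[0,-0.6,4,0],[0,-0.6,4,0],[0,-0.6,4,0],[0,-0.5,2.7,0]]

```text
clock: 25.85
tool_pos: [0.4502, -0.0601, 0.259]
orientation: [11.1, 90.0, -71.8]
force: [1.0, 0.7, -0.2]
opening: 0.0872
```

Request:
move_arm:
  commands:
    - [[0,0,0,0.145],[0,0,0,0.145],[0,0,0,0.145],[0,0,0,0.145],[0,0,0,0.145],[0,0,0,0.145],[0,0,0,0.145],[0,0,0,0.145]]

```text
clock: 26.65
tool_pos: [0.4505, -0.0581, 0.2588]
orientation: [-18.0, 90.0, -167.7]
force: [-0.5, -0.5, -0.4]
opening: 0.0872
```

Request:
move_arm:
  commands:
    - [[0,0,0,0.145],[0,0,0,0.145],[0,0,0,0.145],[0,0,0,0],[0,0,0,0]]

```text
clock: 27.15
tool_pos: [0.4503, -0.0584, 0.2589]
orientation: [12.1, 90.0, -162.0]
force: [-0.4, -0.5, -0.4]
opening: 0.0868
```

```bash
cat >> h.py <<'E'
def beads(n):
    p,d,c=saved(n); P=cloud(c,d); hsv=cv2.cvtColor(p,cv2.COLOR_RGB2HSV)
    m=(hsv[...,0]>18)&(hsv[...,0]<35)&(hsv[...,1]>110)&(P[...,2]>.15)&(P[...,2]<.2)
    k,l,st,ce=cv2.connectedComponentsWithStats(m.astype(np.uint8))
    for i in range(1,k):
        if st[i,4]>8: print('bead',st[i,4],ce[i].round(1),'depthmean',P[l==i].mean(0).round(4),'ray z.175',onz(c,ce[i],.175).round(4))
def plates(n,zlo=.092,zhi=.104):
    p,d,c=saved(n); P=cloud(c,d); m=(P[...,2]>zlo)&(P[...,2]<zhi)
    k,l,st,ce=cv2.connectedComponentsWithStats(m.astype(np.uint8))
    for i in range(1,k):
        if st[i,4]>60:
            v,u=np.nonzero(l==i); Q=onz(c,np.c_[u,v],.1); r=cv2.minAreaRect((Q[:,:2]*1000).astype(np.float32)); b=cv2.boxPoints(r)
            e=max(((b[1]-b[0]),(b[2]-b[1])),key=lambda x:np.hypot(*x)); print('plate',st[i,4],ce[i].round(0),'rgb',p[l==i].mean(0).round(0),'ctr',np.round(r[0],1),np.round(r[1],1),'line az',round(float(np.degrees(np.arctan2(e[1],e[0])))%180,1))
E
python3 - <<'E'
from h import *
go([.45,-.06,.26],185.46)
p,d,c=shot('wrist');np.savez('w11.npz',p=p,d=d,T=c[2]);save('w11',p)
beads('w11');plates('w11')
E
```

```text
t 27.1 pos [ 0.4503 -0.0584  0.2589] az -174.0 j [ 18.  -2. -23.   0. -69. -12.] F [-0.4 -0.5 -0.4] op 8.68 | shift [-0.11  0.15  0.04] spin (np.float64(0.51), np.float64(0.009))
bead 61 [207.9 144.2] depthmean [ 0.5458 -0.1004  0.1785] ray z.175 [[ 0.5471 -0.0999  0.175 ]]
bead 42 [223.7 314.2] depthmean [0.531  0.0616 0.1777] ray z.175 [[0.5319 0.0638 0.175 ]]
plate 765 [316.  91.] rgb [ 98. 165. 245.] ctr [ 463.9 -153.7] [95.8  8.1] line az 83.8
plate 763 [424. 147.] rgb [ 81. 188. 186.] ctr [ 342.1 -111. ] [97.2  9.3] line az 17.5
```

View pics/w11.png

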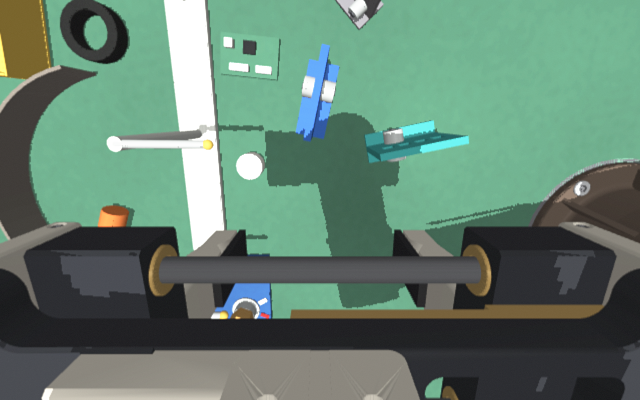

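```bash
python3 - <<'E'
from h import *
p,d,c=saved('w11'); P=cloud(c,d)
ctr=np.array([.4639,-.1537]); a=np.radians(83.8); e=np.array([np.cos(a),np.sin(a)]); n=np.array([-e[1],e[0]])
q=P[...,:2]-ctr; s=q@e; t=q@n
m=(P[...,2]>.026)&(P[...,2]<.038)&(abs(s)<.05)&(abs(t)<.024)&(abs(t)>.006)
print(m.sum(),np.percentile(s[m],[2,50,98]))
h=ctr-e*.010; print(h); go([*h,.071],173.8)
E
```

```text
438 [-0.02457465 -0.01251183 -0.00135366]
[ 0.46282001 -0.16364151]
t 27.2 pos [ 0.4502 -0.0586  0.2589] az -174.1 j [ 18.  -2. -23.   0. -69. -12.] F [-0.5  0.1 -0.3] op 8.7 | shift [18.79 10.58 -0.17] spin (np.float64(12.15), np.float64(0.212))
```

Request:
move_arm:
  commands:
    - [[0,3.5,-0.17,0],[0,3.5,0,0],[0,3.58,0,0],[0,0,0,0.106],[0,0,0,0.106],[3,0,0,0],[3,0,0,0],[0,0,0,0]]
  jaw: 6

```text
clock: 28.0
tool_pos: [0.4596, -0.1638, 0.1956]
orientation: [-0.8, 89.6, 172.8]
force: [-0.1, 0.3, -0.8]
opening: 0.06
```

Request:
move_arm:
  commands:
    - [[0,0,0,0],[0,0,0,0]]

```text
clock: 28.2
tool_pos: [0.4632, -0.1642, 0.2007]
orientation: [172.3, 89.9, -14.1]
force: [1.0, -0.1, 0.6]
opening: 0.06
```

```bash
python3 - <<'E'
from h import *
go([.4628,-.1636,.072],173.8)
p,d,c=shot('wrist');np.savez('w12.npz',p=p,d=d,T=c[2]); beads('w12');plates('w12')
E
```

```text
t 28.2 pos [ 0.4632 -0.1642  0.2007] az 173.6 j [  3.   4. -24.   0. -62. -10.] F [ 1.  -0.1  0.6] op 6.0 | shift [12.87 -0.06  0.07] spin (np.float64(-0.19), np.float64(-0.003))
bead 122 [136.5  90.3] depthmean [ 0.5606 -0.2638  0.1774] ray z.175 [[ 0.562  -0.2642  0.175 ]]
plate 1510 [325.  45.] rgb [215. 215. 218.] ctr [ 442.2 -291. ] [ 9.6 96. ] line az 138.9
plate 132 [114. 117.] rgb [135. 140. 134.] ctr [ 632.5 -257.1] [11.7 12.9] line az 173.5
plate 788 [319. 206.] rgb [ 55. 100. 182.] ctr [ 464.4 -154.3] [95.5  7.2] line az 83.7
plate 271 [486. 221.] rgb [ 87. 190. 187.] ctr [ 312.2 -122.3] [33.4 12.2] line az 16.4
```

Request:
move_arm:
  commands:
    - [[4,0,0,0],[4,0,0,0],[2.8,0,0,0],[1.4,0,0,0],[0.7,0,0,0],[0,0,0,0],[0,0,0,0]]

```text
clock: 28.95
tool_pos: [0.463, -0.1642, 0.0712]
orientation: [-177.9, 89.9, -4.3]
force: [-0.2, -0.1, 0.2]
opening: 0.06
```

```bash
python3 - <<'E'
from h import *
go([.463,-.1639,.072],173.8)
E
```

```text
t 28.9 pos [ 0.463  -0.1642  0.0712] az 173.6 j [  3.  13. -34.   0. -43. -10.] F [-0.2 -0.1  0.2] op 6.0 | shift [-0.08 -0.03  0.01] spin (np.float64(-0.25), np.float64(-0.004))
```

Request:
move_arm:
  commands:
    - [[-0.08,0,0,0],[0,0,0,0],[0,0,0,0],[0,0,0,0],[0,0,0,0],[0,0,0,0],[0,0,0,0],[0,0,0,0]]
  jaw: 0

```text
clock: 29.75
tool_pos: [0.4618, -0.1641, 0.0707]
orientation: [-7.0, 90.0, 166.5]
force: [-0.7, -0.3, -2.6]
opening: 0.008
```

```bash
python3 - <<'E'
from h import *
go([.463,-.1639,.19],173.8)
E
```

```text
t 29.8 pos [ 0.4618 -0.1641  0.0707] az 173.5 j [  3.  13. -34.  -0. -43. -10.] F [-0.7 -0.3 -2.6] op 0.8 | shift [-11.93  -0.04  -0.11] spin (np.float64(-0.28), np.float64(-0.005))
```

Request:
move_arm:
  commands:
    - [[-1,0,0,0],[-2,0,0,0],[-2.5,0,0,0],[-2.5,0,0,0],[-2,0,0,0],[-1.5,0,0,0],[0,0,0,0],[0,0,0,0]]

```text
clock: 30.55
tool_pos: [0.4617, -0.1641, 0.1858]
orientation: [-113.4, 90.0, 60.1]
force: [0.2, 0.3, -2.4]
opening: 0.0078
```

```bash
python3 - <<'E'
from h import *
go([.5166,-.1031,.185],185.46)
E
```

```text
t 30.6 pos [ 0.4617 -0.1641  0.1858] az 173.5 j [  3.   5. -26.  -0. -60. -10.] F [ 0.2  0.3 -2.4] op 0.78 | shift [ 0.08 -6.68 -4.77] spin (np.float64(-11.95), np.float64(-0.209))
```

Request:
move_arm:
  commands:
    - [[0.05,-2,-1,0],[0,-2.4,-1.8,0],[0,-2.3,-2,0],[0,0,0,-0.1],[0,0,0,-0.109],[0,0,0,0],[0,0,0,0],[0,0,0,0]]

```text
clock: 31.35
tool_pos: [0.5169, -0.1032, 0.1849]
orientation: [-1.4, 89.9, -176.1]
force: [-0.2, -0.0, -2.1]
opening: 0.0076
```

```bash
python3 - <<'E'
from h import *
go([.5166,-.1031,.184],185.46)
p,d,c=shot('wrist');np.savez('w13.npz',p=p,d=d,T=c[2]); beads('w13')
save('w13',p[:300,120:520]);
p,d,c=shot('scene');np.savez('s13.npz',p=p,d=d)
u,v=proj(c,[.53,-.1,.15])[0].astype(int);print(u,v);save('s13',cv2.resize(p[v-60:v+60,u-80:u+80],None,fx=4.5,fy=4.5,interpolation=cv2.INTER_CUBIC))
E
```

```text
t 31.4 pos [ 0.5169 -0.1032  0.1849] az -174.7 j [ 10.   9. -21.  -0. -60.  -5.] F [-0.2 -0.  -2.1] op 0.76 | shift [ 0.09 -0.01  0.03] spin (np.float64(-0.11), np.float64(-0.002))
272 192
```

View pics/s13.png

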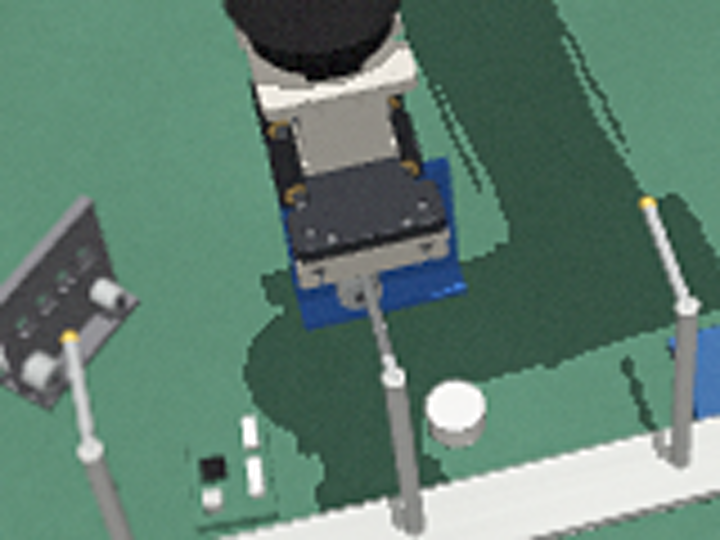

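Request:
move_arm:
  commands:
    - [[0.05,0,-0.5,0],[0,0,-0.5,0],[0,0,-0.5,0],[0,0,-0.5,0],[0,0,-0.5,0],[0,0,-0.5,0],[0,0,-0.5,0],[0,0,0,0]]

```text
clock: 32.25
tool_pos: [0.5528, -0.0996, 0.1847]
orientation: [79.4, 90.0, -95.1]
force: [-0.7, -0.3, -1.9]
opening: 0.0076
```

```bash
python3 - <<'E'
from h import *
go([.5813,-.0969,.184],185.46); print(get_obs()['moment'])
E
```

```text
t 32.2 pos [ 0.5528 -0.0996  0.1847] az -174.5 j [ 10.  12. -17.   0. -61.  -4.] F [-0.7 -0.3 -1.9] op 0.76 | shift [ 0.07  0.01 -2.87] spin (np.float64(0.05), np.float64(0.001))
[-0.03222912  0.13809827  0.04840665]
```

Past the bead with no force; slide to the middle and lower.

Request:
move_arm:
  commands:
    - [[0,0,-0.6,0],[0,0,-0.6,0],[0,0,-0.6,0],[0,0,-0.6,0],[0,0,-0.4,0],[0,0,0,0],[0,0,0,0]]

```text
clock: 32.95
tool_pos: [0.5799, -0.097, 0.1847]
orientation: [-6.7, 90.0, 178.8]
force: [-0.0, 0.9, -2.3]
opening: 0.0078
```

Request:
move_arm:
  commands:
    - [[0.2,0,0,0],[0.1,0,0,0],[0.1,0,0,0],[0,0,0,0],[0,0,0,0]]

```text
clock: 33.45
tool_pos: [0.5799, -0.097, 0.1809]
orientation: [120.9, 90.0, -53.6]
force: [-0.5, 0.1, -2.3]
opening: 0.0078
```

```bash
python3 - <<'E'
from h import *
go([.5813,-.0969,.1795],185.46); print(get_obs()['moment'])
E
```

```text
t 33.5 pos [ 0.5799 -0.097   0.1809] az -174.5 j [ 10.  14. -14.   0. -61.  -4.] F [-0.5  0.1 -2.3] op 0.78 | shift [ 0.14  0.   -0.14] spin (np.float64(0.04), np.float64(0.001))
[ 0.01159325  0.09147394 -0.01846924]
```

Request:
move_arm:
  commands:
    - [[0.1,0,0,0],[0.05,0,0,0],[0,0,0,0]]

```text
clock: 33.75
tool_pos: [0.5799, -0.097, 0.1793]
orientation: [-16.2, 90.0, 169.3]
force: [-0.3, -1.1, -3.3]
opening: 0.0077
```

Request:
move_arm:
  commands:
    - [[0,0,0,0],[0,0,0,0],[0,0,0,0],[0,0,0,0],[-1,0,0,0],[-2,0,0,0],[-3,0,0,0],[-3,0,0,0]]
  jaw: 2

```text
clock: 34.55
tool_pos: [0.5798, -0.0971, 0.271]
orientation: [56.8, 90.0, -117.6]
force: [0.4, 0.8, 0.4]
opening: 0.0199
```

```bash
python3 - <<'E'
from h import *
go([.45,-.2,.27],138.9-90)
p,d,c=shot('scene');np.savez('s14.npz',p=p,d=d)
u,v=proj(c,[.56,-.1,.13])[0].astype(int);save('s14',cv2.resize(p[v-60:v+60,u-80:u+80],None,fx=4.5,fy=4.5,interpolation=cv2.INTER_CUBIC))
E
```

```text
t 34.5 pos [ 0.5798 -0.0971  0.271 ] az -174.5 j [ 10.  11.  -7.   0. -72.  -4.] F [0.4 0.8 0.4] op 1.99 | shift [ 0.11  9.   13.91] spin (np.float64(-43.39), np.float64(-0.757))
```

View pics/s14.png

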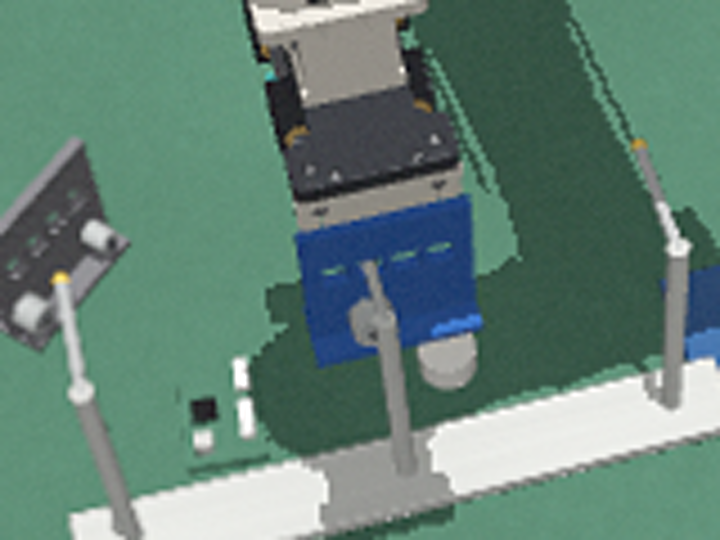

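```bash
python3 - <<'E'
from h import *
go([.382,-.238,.22],228.9)
p,d,c=saved('w12'); P=cloud(c,d)
ctr=np.array([.4422,-.291]); a=np.radians(138.9); e=np.array([np.cos(a),np.sin(a)]); n=np.array([-e[1],e[0]])
q=P[...,:2]-ctr; s=q@e; t=q@n
m=(P[...,2]>.024)&(P[...,2]<.038)&(abs(s)<.055)&(abs(t)<.024)&(abs(t)>.006)
for k in(m&(s>0),m&(s<0)): print(k.sum(),np.percentile(s[k],[2,50,98]),np.percentile(P[...,2][k],[50,95]))
E
```

```text
t 34.6 pos [ 0.5822 -0.0976  0.2771] az -174.5 j [ 10.  11.  -6.   0. -73.  -4.] F [ 1.6 -0.6  6.5] op 1.97 | shift [ 5.57 12.03 21.33] spin (np.float64(-43.35), np.float64(-0.757))
220 [0.02431733 0.03172756 0.03943738] [0.02893545 0.03105422]
327 [-0.04515547 -0.03474533 -0.02604356] [0.0312824  0.03339795]
```

Request:
move_arm:
  commands:
    - [[0,2.4,4.27,0],[0,2.4,4.27,0],[0,2.4,4.27,0],[0,2.4,4.27,0],[0,2.4,4.25,0],[2.5,0,0,-0.12],[2.5,0,0,-0.12],[0,0,0,-0.12]]
  jaw: 6

```text
clock: 35.4
tool_pos: [0.3771, -0.2367, 0.2173]
orientation: [-50.2, 89.8, 156.2]
force: [-0.2, -0.3, 0.4]
opening: 0.0601
```

Request:
move_arm:
  commands:
    - [[0,0,0,-0.13],[0,0,0,-0.13],[0,0,0,-0.137],[0,0,0,0],[0,0,0,0]]

```text
clock: 35.9
tool_pos: [0.3793, -0.2369, 0.2198]
orientation: [118.8, 90.0, -12.6]
force: [-0.1, -0.2, 0.0]
opening: 0.0599
```

```bash
python3 - <<'E'
from h import *
p,d,c=shot('wrist');np.savez('w15.npz',p=p,d=d,T=c[2]); beads('w15');plates('w15')
go([.4497,-.2976,.072],228.9)
P=cloud(c,d)
ctr=np.array([.4422,-.291]); a=np.radians(138.9); e=np.array([np.cos(a),np.sin(a)]); n=np.array([-e[1],e[0]])
q=P[...,:2]-ctr; s=q@e; t=q@n
m=(P[...,2]>.024)&(P[...,2]<.038)&(abs(s)<.055)&(abs(t)<.024)&(abs(t)>.006)
for k in(m&(s>0),m&(s<0)): print(k.sum(),np.percentile(s[k],[2,50,98]),np.percentile(P[...,2][k],[50,95]))
E
```

```text
bead 153 [ 19.1 170.9] depthmean [ 0.5463 -0.1023  0.1776] ray z.175 [[ 0.5478 -0.0999  0.175 ]]
plate 956 [319. 101.] rgb [213. 212. 216.] ctr [ 442.4 -291.7] [ 7.5 95.1] line az 138.7
plate 1191 [484. 104.] rgb [167. 168. 171.] ctr [ 341.4 -406.2] [98.5  9.9] line az 27.9
plate 397 [275. 299.] rgb [ 63. 153. 150.] ctr [ 319.8 -120.8] [46.3 13.5] line az 18.0
t 36.0 pos [ 0.3793 -0.2369  0.2197] az -131.3 j [ -7.  -1. -27.   0. -64.  55.] F [-0.6  0.4 -0.2] op 6.01 | shift [14.78  9.29 -0.09] spin (np.float64(-0.24), np.float64(-0.004))
320 [0.02418377 0.03107219 0.03907658] [0.02912828 0.03117042]
503 [-0.0453933  -0.03538253 -0.02601191] [0.03141805 0.03359341]
```

Request:
move_arm:
  commands:
    - [[0,3.1,-0.1,0],[0,3.1,0,0],[0,3.12,0,0],[4,0,0,0],[4,0,0,0],[3,0,0,0],[1.5,0,0,0],[0,0,0,0]]

```text
clock: 36.75
tool_pos: [0.4484, -0.297, 0.092]
orientation: [-65.2, 89.7, 163.5]
force: [-0.5, -0.6, 0.1]
opening: 0.0602
```

Request:
move_arm:
  commands:
    - [[0,0,0,0],[0,0,0,0]]

```text
clock: 36.95
tool_pos: [0.451, -0.2977, 0.0957]
orientation: [110.7, 89.9, -20.5]
force: [0.8, -0.3, 0.3]
opening: 0.0599
```

```bash
python3 - <<'E'
from h import *
go([.4498,-.298,.0715],228.8)
E
```

```text
t 37.0 pos [ 0.451  -0.2977  0.0957] az -131.2 j [-13.  15. -26.   0. -49.  61.] F [ 0.8 -0.3  0.3] op 5.99 | shift [ 2.42 -0.08  0.1 ] spin (np.float64(0.04), np.float64(0.001))
```

Request:
move_arm:
  commands:
    - [[1.2,-0.05,0.1,0],[1.0,0,0,0],[0.2,0,0,0],[0,0,0,0],[0,0,0,0]]

```text
clock: 37.45
tool_pos: [0.4491, -0.2979, 0.0704]
orientation: [-13.8, 90.0, -144.9]
force: [-0.8, -0.0, -0.0]
opening: 0.0603
```

```bash
python3 - <<'E'
from h import *
go([.4498,-.298,.0715],228.8)
E
```

```text
t 37.5 pos [ 0.4491 -0.2979  0.0704] az -131.1 j [-13.  17. -28.   0. -45.  62.] F [-0.8 -0.  -0. ] op 6.03 | shift [-0.11  0.06 -0.04] spin (np.float64(0.08), np.float64(0.001))
```

Request:
move_arm:
  commands:
    - [[0,0,0,0],[0,0,0,0],[0,0,0,0],[0,0,0,0],[0,0,0,0],[0,0,0,0],[0,0,0,0],[0,0,0,0]]
  jaw: 0

```text
clock: 38.25
tool_pos: [0.449, -0.2979, 0.0704]
orientation: [-128.6, 90.0, 100.3]
force: [-0.8, 0.3, 0.4]
opening: 0.0077
```

```bash
python3 - <<'E'
from h import *
go([.4498,-.298,.185],228.8)
E
```

```text
t 38.2 pos [ 0.449  -0.2979  0.0704] az -131.1 j [-13.  17. -28.  -0. -45.  62.] F [-0.8  0.3  0.4] op 0.77 | shift [-11.46   0.07  -0.04] spin (np.float64(0.07), np.float64(0.001))
```

Request:
move_arm:
  commands:
    - [[-1,0,0,0],[-2.4,0,0,0],[-3,0,0,0],[-3,0,0,0],[-2,0,0,0],[0,0,0,0.126],[0,0,0,0.126],[0,0,0,0.126]]

```text
clock: 39.05
tool_pos: [0.4486, -0.2977, 0.185]
orientation: [-158.1, 90.0, 48.8]
force: [-0.4, 0.5, -2.9]
opening: 0.0078
```

Request:
move_arm:
  commands:
    - [[0,0,0,0.126],[0,0,0,0.126],[0,0,0,0.126],[0,0,0,0],[0,0,0,0]]

```text
clock: 39.55
tool_pos: [0.4488, -0.2978, 0.1846]
orientation: [-99.4, 90.0, 86.4]
force: [-0.4, -0.2, -2.4]
opening: 0.0076
```

```bash
python3 - <<'E'
from h import *
go([.5312,-.2663,.184],185.46)
E
```

```text
t 39.5 pos [ 0.4488 -0.2978  0.1846] az -174.2 j [-13.  10. -20.  -0. -60.  18.] F [-0.4 -0.2 -2.4] op 0.76 | shift [ 0.06 -2.3  -8.51] spin (np.float64(0.3), np.float64(0.005))
```

Request:
move_arm:
  commands:
    - [[0,-0.5,-1.5,0.005],[0,-0.6,-2.5,0],[0,-0.6,-2.5,0],[0,-0.6,-2.0,0],[0,0,0,0],[0,0,0,0],[0,0,0,0]]

```text
clock: 40.25
tool_pos: [0.5311, -0.2669, 0.1841]
orientation: [-20.3, 90.0, 165.0]
force: [-1.4, -0.4, -2.6]
opening: 0.0077
```

```bash
python3 - <<'E'
from h import *
go([.5312,-.2663,.184],185.46)
p,d,c=shot('wrist');np.savez('w16.npz',p=p,d=d,T=c[2]); beads('w16')
E
```

```text
t 40.2 pos [ 0.5311 -0.2669  0.1841] az -174.7 j [ -8.  15. -13.  -0. -62.  13.] F [-1.4 -0.4 -2.6] op 0.77 | shift [ 0.01 -0.06 -0.02] spin (np.float64(-0.15), np.float64(-0.003))
```

Request:
move_arm:
  commands:
    - [[0,-0.05,-0.5,-0.002],[0,0,-0.5,0],[0,0,-0.5,0],[0,0,-0.5,0],[0,0,-0.5,0],[0,0,-0.5,0],[0,0,-0.5,0],[0,0,0,0]]

```text
clock: 41.1
tool_pos: [0.567, -0.2632, 0.1842]
orientation: [35.8, 90.0, -138.8]
force: [0.4, -0.1, -2.4]
opening: 0.0081
```

```bash
python3 - <<'E'
from h import *
go([.5959,-.2601,.184],185.46); print(get_obs()['moment'])
E
```

```text
t 41.1 pos [ 0.567  -0.2632  0.1842] az -174.6 j [ -7.  18.  -9.   0. -63.  12.] F [ 0.4 -0.1 -2.4] op 0.81 | shift [ 0.02 -0.04 -2.91] spin (np.float64(-0.06), np.float64(-0.001))
[0.0304303  0.16842992 0.03384439]
```

Request:
move_arm:
  commands:
    - [[0,0,-0.6,0],[0,0,-0.6,0],[0,0,-0.6,0],[0,0,-0.6,0],[0,0,-0.4,0],[0,0,0,0],[0,0,0,0]]

```text
clock: 41.8
tool_pos: [0.5941, -0.2606, 0.1842]
orientation: [-16.2, 90.0, 169.2]
force: [-0.1, -0.2, -2.6]
opening: 0.0079
```

Request:
move_arm:
  commands:
    - [[0.2,0,0,0],[0.1,0,0,0],[0.1,0,0,0],[0.08,0,0,0],[0,0,0,0],[0,0,0,0]]

```text
clock: 42.4
tool_pos: [0.5942, -0.2607, 0.1796]
orientation: [167.2, 90.0, -7.4]
force: [0.6, -0.0, -2.5]
opening: 0.008
```

```bash
python3 - <<'E'
from h import *
go([.5959,-.2601,.179],185.46); print(get_obs()['moment'])
E
```

```text
t 42.4 pos [ 0.5942 -0.2607  0.1796] az -174.6 j [ -6.  20.  -7.   0. -64.  12.] F [ 0.6 -0.  -2.5] op 0.8 | shift [ 0.06 -0.04 -0.18] spin (np.float64(-0.07), np.float64(-0.001))
[ 0.03180349  0.09548502 -0.0219765 ]
```

Request:
move_arm:
  commands:
    - [[0.08,0,0,0],[0,0,0,0],[0,0,0,0]]

```text
clock: 42.7
tool_pos: [0.5943, -0.2607, 0.1789]
orientation: [158.5, 90.0, -16.1]
force: [-0.1, 0.5, -2.7]
opening: 0.0077
```

Request:
move_arm:
  commands:
    - [[0,0,0,0],[0,0,0,0],[0,0,0,0],[0,0,0,0],[-1,0,0,0],[-2,0,0,0],[-3,0,0,0],[-4,0,0,0]]
  jaw: 2

```text
clock: 43.5
tool_pos: [0.5933, -0.2605, 0.2791]
orientation: [-17.3, 89.8, 168.0]
force: [0.9, 0.5, -0.1]
opening: 0.0201
```

Request:
move_arm:
  commands:
    - [[0,0,3,0],[0,0,4,0],[0,0,4,0],[0,0,4,0],[0,0,0,0],[0,0,0,0],[0,0,0,0]]

```text
clock: 44.2
tool_pos: [0.4455, -0.2748, 0.2794]
orientation: [156.7, 89.9, -17.9]
force: [-0.0, 0.1, 0.3]
opening: 0.0199
```

```bash
python3 - <<'E'
from h import *
go([.45,-.26,.28],185.46)
p,d,c=shot('scene');np.savez('s17.npz',p=p,d=d)
u,v=proj(c,[.59,-.08,.12])[0].astype(int);save('s17',cv2.resize(p[v-70:v+90,u-130:u+130],None,fx=3,fy=3,interpolation=cv2.INTER_CUBIC))
P=cloud(c,d); X=np.array([.9955,.0951]);Y=np.array([-.0951,.9955])
for n,b in(('c',(.5465,-.1002)),('b',(.5612,-.264))):
    h=np.array(b)+.035*X; q=P[...,:2]-h; s=q@Y; t=q@X
    # top edge heights of plate vs s
    m=(abs(s)<.065)&(abs(t)<.02)&(P[...,2]>.19)&(P[...,2]<.22)
    print(n,m.sum(),'x off',np.median(t[m]).round(4),'s range',s[m].min().round(3),s[m].max().round(3))
    zz=[(k.round(3),np.percentile(P[...,2][m&(abs(s-k)<.005)],95).round(4)) for k in np.arange(-.05,.06,.01) if (m&(abs(s-k)<.005)).sum()>2]; print(zz)
p,d,c=shot('top'); np.savez('t17.npz',p=p,d=d); save('t17',p)
E
```

```text
t 44.2 pos [ 0.4455 -0.2748  0.2794] az -174.6 j [-10.   4. -13.   0. -72.  16.] F [-0.   0.1  0.3] op 1.99 | shift [-0.06 -1.43 -0.58] spin (np.float64(-0.07), np.float64(-0.001))
c 126 x off 0.0154 s range -0.034 0.025
[(np.float64(-0.03), np.float64(0.2109)), (np.float64(-0.02), np.float64(0.213)), (np.float64(-0.01), np.float64(0.2112)), (np.float64(0.0), np.float64(0.2099)), (np.float64(0.01), np.float64(0.2089)), (np.float64(0.02), np.float64(0.2079))]
b 291 x off 0.0014 s range -0.038 0.057
[(np.float64(-0.04), np.float64(0.2086)), (np.float64(-0.03), np.float64(0.2092)), (np.float64(-0.02), np.float64(0.2092)), (np.float64(-0.01), np.float64(0.2097)), (np.float64(0.0), np.float64(0.2098)), (np.float64(0.01), np.float64(0.2099)), (np.float64(0.02), np.float64(0.2095)), (np.float64(0.03), np.float64(0.2109)), (np.float64(0.04), np.float64(0.2113)), (np.float64(0.05), np.float64(0.2095))]
```

```bash
python3 - <<'E'
from h import *
X=np.array([.9955,.0951]);Y=np.array([-.0951,.9955]); h=np.array([.5465,-.1002])+.035*X
for n,f in(('scene','s14'),('scene','s17'),('top','t17')):
    z=np.load(f+'.npz'); c=cam(n); P=cloud(c,z['d']); hsv=cv2.cvtColor(z['p'],cv2.COLOR_RGB2HSV)
    q=P[...,:2]-h; s=q@Y; t=q@X
    m=(hsv[...,0]>100)&(hsv[...,0]<125)&(hsv[...,1]>100)&(abs(s)<.09)&(t>-.12)&(t<.06)&(P[...,2]>.05)&(P[...,2]<.23)
    print(f,m.sum())
    if m.sum()<20: continue
    A=np.c_[t[m],s[m],P[...,2][m]]; print('min',A.min(0).round(3),'max',A.max(0).round(3))
    for k in np.arange(-.05,.07,.01):
        w=abs(A[:,1]-k)<.005
        if w.sum()>3:
            B=A[w]; top=B[B[:,2]>B[:,2].max()-.006]; print(round(k,2),w.sum(),'top',top[:,2].max().round(3),'t',np.median(top[:,0]).round(4),'zmin',B[:,2].min().round(3))
E
```

```text
s14 985
min [-0.021 -0.038  0.107] max [0.046 0.06  0.213]
-0.04 34 top 0.202 t 0.0007 zmin 0.11
-0.03 120 top 0.212 t -0.0 zmin 0.107
-0.02 112 top 0.211 t 0.0005 zmin 0.111
-0.01 82 top 0.212 t -0.0002 zmin 0.111
0.0 46 top 0.212 t 0.0012 zmin 0.113
0.01 90 top 0.212 t 0.0001 zmin 0.112
0.02 111 top 0.212 t 0.0014 zmin 0.109
0.03 116 top 0.21 t -0.0008 zmin 0.11
0.04 110 top 0.213 t 0.0003 zmin 0.11
0.05 118 top 0.21 t 0.0005 zmin 0.107
0.06 46 top 0.207 t 0.0001 zmin 0.11
s17 975
min [ 0.004 -0.04   0.105] max [0.046 0.061 0.213]
-0.04 18 top 0.159 t 0.0135 zmin 0.111
-0.03 114 top 0.212 t 0.0108 zmin 0.112
-0.02 113 top 0.213 t 0.0128 zmin 0.111
-0.01 83 top 0.212 t 0.0151 zmin 0.108
0.0 42 top 0.211 t 0.0153 zmin 0.153
0.01 96 top 0.213 t 0.0196 zmin 0.108
0.02 114 top 0.21 t 0.0212 zmin 0.109
0.03 123 top 0.211 t 0.0238 zmin 0.108
0.04 118 top 0.21 t 0.0258 zmin 0.105
0.05 118 top 0.21 t 0.027 zmin 0.106
0.06 36 top 0.209 t 0.0263 zmin 0.124
t17 88
min [ 0.007 -0.031  0.108] max [0.031 0.058 0.216]
-0.03 6 top 0.211 t 0.0105 zmin 0.201
-0.02 9 top 0.213 t 0.012 zmin 0.207
-0.01 9 top 0.216 t 0.0157 zmin 0.202
0.0 6 top 0.212 t 0.0172 zmin 0.203
0.01 9 top 0.213 t 0.0192 zmin 0.201
0.02 5 top 0.213 t 0.0212 zmin 0.202
0.04 4 top 0.208 t 0.0264 zmin 0.2
0.05 24 top 0.211 t 0.0243 zmin 0.108
0.06 13 top 0.209 t 0.0279 zmin 0.11
```

```bash
python3 - <<'E'
from h import *
go([.5970,-.0954,.28],185.46)
E
```

```text
t 44.3 pos [ 0.4456 -0.2747  0.2787] az -174.6 j [-10.   4. -13.   0. -72.  16.] F [ 0.6 -0.3 -0.2] op 2.02 | shift [ -0.13 -16.42 -16.76] spin (np.float64(-0.05), np.float64(-0.001))
```

Request:
move_arm:
  commands:
    - [[0,-3.28,-3.35,0],[0,-3.28,-3.35,0],[0,-3.28,-3.35,0],[0,-3.28,-3.35,0],[0,-3.28,-3.35,0],[0,0,0,0.1],[0,0,0,0.1],[0,0,0,0]]
  jaw: 2.6

```text
clock: 45.1
tool_pos: [0.5969, -0.0949, 0.2777]
orientation: [17.0, 89.9, -169.1]
force: [0.1, 0.1, -0.0]
opening: 0.0264
```

Request:
move_arm:
  commands:
    - [[0,0,0,0],[0,0,0,0],[0,0,0,0]]

```text
clock: 45.4
tool_pos: [0.5962, -0.096, 0.2788]
orientation: [-172.8, 90.0, 1.2]
force: [0.4, 0.9, 0.1]
opening: 0.0258
```

```bash
python3 - <<'E'
from h import *
go([.5970,-.0954,.183],174)
p,d,c=shot('wrist');np.savez('w18.npz',p=p,d=d,T=c[2]); plates('w18',.2,.216)
p,d,c=shot('scene'); P=cloud(c,d); hsv=cv2.cvtColor(p,cv2.COLOR_RGB2HSV)
m=(hsv[...,0]>100)&(hsv[...,0]<125)&(hsv[...,1]>100)&(abs(P[...,0]-.597)<.05)&(abs(P[...,1]+.085)<.07)&(P[...,2]>.2)&(P[...,2]<.22); print(m.sum(),cv2.minAreaRect((P[m][:,:2]*1000).astype(np.float32)))
E
```

```text
t 45.4 pos [ 0.5962 -0.096   0.2788] az 174.0 j [  9.  12.  -4.   0. -74. -15.] F [0.4 0.9 0.1] op 2.58 | shift [ 9.58 -0.07 -0.08] spin (np.float64(-0.02), np.float64(-0.0))
plate 798 [308.  34.] rgb [232. 231. 234.] ctr [ 591.3 -252.6] [11.8 67.1] line az 95.3
plate 833 [318. 210.] rgb [ 59. 102. 184.] ctr [601.3 -56.9] [114.9  10.9] line az 83.6
174 ((599.8341674804688, -81.11444091796875), (93.73954010009766, 13.260873794555664), 84.12178802490234)
```

Request:
move_arm:
  commands:
    - [[3,-0.07,0,0],[3,0,0,0],[2,0,0,0],[1,0,0,0],[0.5,0,0,0],[0,0,0,0],[0,0,0,0]]

```text
clock: 46.2
tool_pos: [0.597, -0.0951, 0.1849]
orientation: [-177.3, 89.9, -3.3]
force: [-1.0, -0.0, -0.8]
opening: 0.0261
```

```bash
python3 - <<'E'
from h import *
go([.5970,-.0954,.183],174)
E
```

```text
t 46.2 pos [ 0.597  -0.0951  0.1849] az 173.9 j [  9.  16. -12.   0. -62. -16.] F [-1.  -0.  -0.8] op 2.61 | shift [ 0.19  0.03 -0.01] spin (np.float64(-0.06), np.float64(-0.001))
```

Close, lift 2 mm, turn square, slide back to the middle.

Request:
move_arm:
  commands:
    - [[0,0,0,0],[0,0,0,0],[0,0,0,0],[0,0,0,0],[0,0,0,0]]
  jaw: 0

```text
clock: 46.7
tool_pos: [0.5964, -0.095, 0.1843]
orientation: [-177.0, 90.0, -3.1]
force: [-0.8, 0.5, 3.6]
opening: 0.0077
```

Request:
move_arm:
  commands:
    - [[-0.15,0,0,0],[-0.1,0,0,0],[0,0,0,-0.1],[0,0,0,-0.1],[0,0,0,0],[0,0,0,0]]

```text
clock: 47.3
tool_pos: [0.5961, -0.0951, 0.1859]
orientation: [-6.7, 90.0, 178.5]
force: [0.4, 1.0, -2.2]
opening: 0.0077
```

```bash
python3 - <<'E'
from h import *
go([.5813,-.0969,.183],185.46)
E
```

```text
t 47.3 pos [ 0.5961 -0.0951  0.1859] az -174.8 j [  9.  16. -12.  -0. -62.  -4.] F [ 0.4  1.  -2.2] op 0.77 | shift [0.29 0.05 1.49] spin (np.float64(-0.24), np.float64(-0.004))
```

Request:
move_arm:
  commands:
    - [[0,0,0.5,0],[0,0,0.5,0],[0,0,0.5,0],[0,0,0,0],[0.1,0,0,0],[0.1,0,0,0],[0,0,0,0]]

```text
clock: 48.0
tool_pos: [0.5815, -0.0965, 0.1844]
orientation: [141.2, 90.0, -33.4]
force: [-0.5, 0.5, -0.7]
opening: 0.0078
```

```bash
python3 - <<'E'
from h import *
go([.5813,-.0969,.183],185.46)
E
```

```text
t 48.0 pos [ 0.5815 -0.0965  0.1844] az -174.6 j [ 10.  14. -14.   0. -62.  -4.] F [-0.5  0.5 -0.7] op 0.78 | shift [0.14 0.04 0.03] spin (np.float64(-0.07), np.float64(-0.001))
```

Force has eased to about zero, so it is resting; release, rise, retreat and check everything.

Request:
move_arm:
  commands:
    - [[0,0,0,0],[0,0,0,0],[0,0,0,0],[0,0,0,0],[-0.5,0,0,0],[-2,0,0,0],[-3,0,0,0],[-4,0,0,0]]
  jaw: 2

```text
clock: 48.8
tool_pos: [0.5804, -0.0964, 0.2792]
orientation: [-2.8, 89.8, -177.4]
force: [1.6, 0.4, 0.0]
opening: 0.02
```

Request:
move_arm:
  commands:
    - [[0,0,3,0],[0,0,4,0],[0,0,4,0],[0,0,4,0],[0,0,3,0],[0,0,0,0],[0,0,0,0],[0,0,0,0]]

```text
clock: 49.6
tool_pos: [0.4028, -0.1133, 0.2797]
orientation: [177.3, 90.0, 2.7]
force: [0.4, -1.1, -0.3]
opening: 0.02
```

```bash
cat > chk.py <<'E'
from h import *
go([.45,-.26,.28],185.46)
X=np.array([.9955,.0951]);Y=np.array([-.0951,.9955])
p,d,c=shot('scene'); np.savez('s19.npz',p=p,d=d); P=cloud(c,d)
for n,b in(('c',(.5465,-.1002)),('b',(.5612,-.264))):
    q=P[...,:2]-np.array(b)-.035*X; s=q@Y; t=q@X
    for k in np.arange(-.03,.06,.02):
        m=(abs(s-k)<.006)&(abs(t)<.033)&(P[...,2]>.185)&(P[...,2]<.23)
        if m.sum()>3: z=P[...,2][m]; print(n,round(k,2),'top',z.max().round(4),'t',np.median(t[m][z>z.max()-.008]).round(4))
p2,d2,c2=shot('top'); np.savez('t19.npz',p=p2,d=d2)
a=np.load('scene0.npz');t0=np.load('top0.npz')
for n,z0,z1,cc in(('scene',a['d'],d,c),('top',t0['d'],d2,c2)):
    P0=cloud(cc,z0);P1=cloud(cc,z1); m=(abs(P0[...,2]-P1[...,2])>.012)&(P1[...,2]<.25)&(P0[...,2]<.25)
    m=cv2.morphologyEx(m.astype(np.uint8),cv2.MORPH_OPEN,np.ones((3,3)))
    k,l,st,ce=cv2.connectedComponentsWithStats(m)
    for i in range(1,k): print(n,'changed',st[i,4],ce[i].round(0),'was',np.median(P0[l==i],0).round(3),'now',np.median(P1[l==i],0).round(3))
hsv=cv2.cvtColor(p2,cv2.COLOR_RGB2HSV);P=cloud(c2,d2)
m=((hsv[...,0]<6)|(hsv[...,0]>174))&(hsv[...,1]>150)&(P[...,0]<.7)&(P[...,2]<.06)&(P[...,0]>.3)&(abs(P[...,1]-.32)<.1)
print('wrench grip',m.sum(),P[m].mean(0).round(4),'was .459 .323 .026')
E
python3 chk.py
```

```text
t 49.6 pos [ 0.4028 -0.1133  0.2797] az -174.6 j [ 12.  -7. -24.   0. -73.  -6.] F [ 0.4 -1.1 -0.3] op 2.0 | shift [-0.03 15.05 -3.32] spin (np.float64(-0.07), np.float64(-0.001))
c -0.03 top 0.2135 t 0.0012
c -0.01 top 0.2133 t 0.0015
c 0.01 top 0.2139 t 0.0004
c 0.03 top 0.2096 t 0.0018
c 0.05 top 0.2084 t 0.0012
b -0.03 top 0.212 t 0.0005
b -0.01 top 0.2107 t 0.0006
b 0.01 top 0.2123 t 0.0004
b 0.03 top 0.2115 t 0.0001
b 0.05 top 0.2113 t -0.0001
scene changed 1270 [318.  65.] was [0.149 0.094 0.199] now [0.001 0.133 0.016]
scene changed 67 [269.  59.] was [ 0.049 -0.047  0.184] now [ 0.071 -0.049  0.202]
scene changed 39 [ 84. 111.] was [ 0.224 -0.578  0.24 ] now [-0.039 -0.697  0.001]
scene changed 39 [ 48. 125.] was [ 0.259 -0.674  0.24 ] now [-0.477 -1.083 -0.448]
scene changed 1699 [211. 213.] was [ 0.477 -0.278  0.004] now [ 0.595 -0.272  0.132]
scene changed 1677 [269. 202.] was [ 0.471 -0.114  0.007] now [ 0.581 -0.113  0.118]
top changed 454 [413. 179.] was [ 0.611 -0.27   0.002] now [ 0.59  -0.247  0.141]
top changed 393 [357. 182.] was [ 0.596 -0.095  0.005] now [ 0.578 -0.085  0.141]
top changed 163 [425. 224.] was [ 0.464 -0.303  0.067] now [ 0.465 -0.316  0.001]
top changed 114 [265. 377.] was [-0.025  0.187  0.   ] now [0.035 0.162 0.223]
wrench grip 137 [0.4588 0.3235 0.025 ] was .459 .323 .026
```

```bash
python3 - <<'E'
from h import *
X=np.array([.9955,.0951,0]);Y=np.array([-.0951,.9955,0])
p,d,c=shot('scene'); P=cloud(c,d); o,R=None,None
v,u=np.mgrid[0:400,0:640]
o,r=rays(c,np.c_[u.ravel(),v.ravel()])
for n,b in(('c',(.5465,-.1002,0)),('b',(.5612,-.264,0))):
    h=np.array(b)+.039*X
    k=((h-o)@X)/(r@X); Q=(o+r*k[:,None]).reshape(400,640,3)
    s=((Q-h)@Y); q=P-h; t=q@X; sd=q@Y
    m=(abs(t+.004)<.008)&(abs(sd-.01)<.06)&(P[...,2]>.13)&(P[...,2]<.225)
    top=[];bot=[]
    for cu in range(640):
        vv=np.nonzero(m[:,cu])[0]
        if len(vv)>6: top.append((s[vv[0],cu],Q[vv[0],cu,2]))
    top=np.array(top); w=(top[:,0]>-.033)&(top[:,0]<.053); g=np.polyfit(top[w,0],top[w,1],1); print(n,w.sum(),'tilt deg',np.degrees(np.arctan(g[0])).round(2),'z at 0',g[1].round(4),'resid',np.std(top[w,1]-np.polyval(g,top[w,0])).round(4))
E
```

```text
c 35 tilt deg -3.42 z at 0 0.2178 resid 0.0011
b 35 tilt deg 0.42 z at 0 0.22 resid 0.0012
```

Request:
move_arm:
  commands:
    - [[0,0,-3,0],[0,0,-4,0],[0,0,-4,0],[0,0,-4,0],[0,0,-3,0],[0,0,0,0],[0,0,0,0]]
  jaw: 2.6

```text
clock: 50.45
tool_pos: [0.5819, -0.0964, 0.2775]
orientation: [1.8, 89.8, -172.8]
force: [-0.4, -0.7, -0.5]
opening: 0.0259
```

```bash
python3 - <<'E'
from h import *
go([.582,-.0968,.1845],185.46)
E
```

```text
t 50.5 pos [ 0.5819 -0.0964  0.2775] az -174.6 j [ 10.  11.  -6.  -0. -73.  -4.] F [-0.4 -0.7 -0.5] op 2.59 | shift [ 9.3   0.04 -0.04] spin (np.float64(-0.08), np.float64(-0.001))
```

Request:
move_arm:
  commands:
    - [[3,0,0,0],[3,0,0,0],[2,0,0,0],[1,0,0,0],[0.4,0,0,0],[0,0,0,0],[0,0,0,0]]

```text
clock: 51.15
tool_pos: [0.5819, -0.0965, 0.1865]
orientation: [173.1, 89.9, -1.5]
force: [0.4, -0.6, 0.0]
opening: 0.0255
```

Request:
move_arm:
  commands:
    - [[0,0,0,0],[0,0,0,0],[0,0,0,0],[0,0,0,0],[0,0,0,0]]
  jaw: 0

```text
clock: 51.65
tool_pos: [0.5815, -0.0965, 0.1856]
orientation: [168.3, 90.0, -6.3]
force: [-0.9, 0.2, 2.5]
opening: 0.0078
```

Request:
move_arm:
  commands:
    - [[-0.15,0,0,0],[-0.1,0,0,0],[0,0.13,0,0],[0,0.12,0,0],[0,0,0,0],[0.1,0,0,0],[0.1,0,0,0],[0,0,0,0]]

```text
clock: 52.45
tool_pos: [0.5816, -0.099, 0.1859]
orientation: [126.7, 90.0, -47.9]
force: [-0.7, 0.4, -0.9]
opening: 0.0076
```

```bash
python3 - <<'E'
from h import *
go([.582,-.0968,.1845],185.46)
E
```

```text
t 52.5 pos [ 0.5816 -0.099   0.1859] az -174.6 j [  9.  14. -14.   0. -62.  -4.] F [-0.7  0.4 -0.9] op 0.76 | shift [ 0.14 -0.21 -0.06] spin (np.float64(-0.07), np.float64(-0.001))
```

Request:
move_arm:
  commands:
    - [[0,0,0,0],[0,0,0,0],[0,0,0,0],[0,0,0,0],[-0.5,0,0,0],[-2,0,0,0],[-3,0,0,0],[-4,0,0,0]]
  jaw: 2

```text
clock: 53.25
tool_pos: [0.5806, -0.0989, 0.2807]
orientation: [-2.8, 89.8, -177.4]
force: [0.7, -0.4, -0.7]
opening: 0.0199
```

Request:
move_arm:
  commands:
    - [[0,0,3,0],[0,0,4,0],[0,0,4,0],[0,0,4,0],[0,0,3,0],[0,0,0,0],[0,0,0,0],[0,0,0,0]]

```text
clock: 54.05
tool_pos: [0.4031, -0.1157, 0.2812]
orientation: [176.6, 90.0, 2.0]
force: [0.5, -0.1, -0.4]
opening: 0.02
```

```bash
cat > tilt.py <<'E'
from h import *
X=np.array([.9955,.0951,0]);Y=np.array([-.0951,.9955,0])
p,d,c=shot('scene'); P=cloud(c,d)
v,u=np.mgrid[0:400,0:640]
o,r=rays(c,np.c_[u.ravel(),v.ravel()])
for n,b in(('c',(.5465,-.1002,0)),('b',(.5612,-.264,0))):
    h=np.array(b)+.039*X
    k=((h-o)@X)/(r@X); Q=(o+r*k[:,None]).reshape(400,640,3)
    s=((Q-h)@Y); q=P-h; t=q@X; sd=q@Y
    m=(abs(t+.004)<.008)&(abs(sd-.01)<.06)&(P[...,2]>.13)&(P[...,2]<.225)
    print(n,'x off',np.median(t[m]+.004).round(4),'ends',np.percentile(sd[m],[1,99]).round(4))
    top=np.array([(s[w[0],cu],Q[w[0],cu,2]) for cu in range(640) for w in [np.nonzero(m[:,cu])[0]] if len(w)>6])
    w=(top[:,0]>-.033)&(top[:,0]<.053); g=np.polyfit(top[w,0],top[w,1],1); print(n,w.sum(),'tilt deg',np.degrees(np.arctan(g[0])).round(2),'resid',np.std(top[w,1]-np.polyval(g,top[w,0])).round(4))
E
python3 tilt.py; python3 tilt.py
```

```text
c x off 0.0034 ends [-0.0367  0.0581]
c 35 tilt deg -0.75 resid 0.0012
b x off 0.0019 ends [-0.037   0.0568]
b 35 tilt deg 0.79 resid 0.0011
c x off 0.0035 ends [-0.0367  0.0581]
c 35 tilt deg -0.75 resid 0.0012
b x off 0.0019 ends [-0.0368  0.0568]
b 35 tilt deg 0.79 resid 0.0011
```

Both carriers hang level (under 1°), about the middle of their pins. I'm handing in.

```bash
sed -i '/^go/d' chk.py; python3 chk.py | grep -v scene; python3 - <<'E'
from h import *
print(get_obs()['clock']); print(close_job())
E
```

```text
c -0.03 top 0.2119 t 0.0023
c -0.01 top 0.2133 t 0.0017
c 0.01 top 0.2118 t 0.0013
c 0.03 top 0.2118 t 0.002
c 0.05 top 0.2113 t 0.0019
b -0.03 top 0.2112 t -0.0007
b -0.01 top 0.2122 t 0.0004
b 0.01 top 0.209 t -0.0004
b 0.03 top 0.2128 t 0.0003
b 0.05 top 0.2113 t 0.0
top changed 459 [413. 179.] was [ 0.611 -0.27   0.003] now [ 0.591 -0.247  0.14 ]
top changed 412 [357. 182.] was [ 0.595 -0.094  0.004] now [ 0.578 -0.085  0.14 ]
top changed 157 [426. 224.] was [ 0.465 -0.304  0.06 ] now [ 0.468 -0.317 -0.   ]
top changed 124 [265. 377.] was [-0.024  0.186  0.   ] now [0.036 0.162 0.22 ]
wrench grip 137 [0.4588 0.3234 0.0247] was .459 .323 .026
54.25
the job is handed in; nothing more can be done
None
```

The job was handed in at 54.3 s of the 208 s allowed; `close_job()` gives no verdict, so what follows rests on my own checks.

- **Nut:** I ran it with the fingers to the white tick, then tightened it with the wrench to the red tick. The pointer measured 165.6° against 165.4° for the tick.
- **Wrench:** It lies flat on its pad, within about 1 mm of where it started.
- **Carriers:** The black `carrier_a` was not there. The blue `carrier_c` hangs by its y = -10 hole on the middle pin, and the leftmost grey `carrier_b` by its y = +10 hole on the -y pin.
- **A knock, mended:** After I had hung it, the blue carrier was found about 16 mm along its pin and turned about 11°. I regripped it twice, first to centre and square it, then to take out a 3.4° tilt.
- **Last checks:** Both carriers tilt less than 1° and are within about 4 mm of mid-pin. The overhead depth comparison showed changes only at the carriers and the arm.
- **Not checked:** The 16-picture viewing limit was reached, so the final state was checked by numbers only, not by eye.

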